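# Clear the bench vise and clamp the oak block on edge

## Task

Take the tape measure out of the bench vise and stand it upright on the worktop, clear of the vise. Then set the oak block in the vise on one of its long narrow edges (lengthways between the jaws, about centred, down on the bed) and slide the loose jaw up until the block is held snugly against the fixed jaw. Leave the other things on the bench where they are.

Things in the scene. Friction and masses are not known exactly. Their poses are not given: they have to be found in the camera images.
- vise: Low grey bench vise, bolted down, x -125 to +100 mm, 110 mm wide (y). Origin on the worktop under its middle; x runs from the loose jaw (robot's side) to the fixed jaw, y along the jaws, z up. Flat bed between the jaws at z = 14 mm; jaw tops at z = 36 mm. Fixed jaw's face at x = +55 mm, loose jaw's face at x = -35 mm + joint vise_jaw; both faces 110 mm long, centred on y = 0.
- vise_jaw (a joint): How far the loose jaw has slid shut from wide open, in m (0 to 0.088). The gap between the jaws is 90 mm minus this, so about 0.055 when it is snug against a 35 mm thick thing. It starts at 0 to 0.02, slides with about 4 N of friction and stays where it is left.
- jaw_knob (a point): Upright round black knob on the loose jaw's carriage, 16 to 20 mm diameter, from 34 to 74 mm above the worktop; this point lies on its axis 65 mm above the worktop, 52 mm behind the loose jaw's face. Push it or pinch it to slide the jaw along the vise's x.
- tape_measure: Tape measure in a yellow and black case, standing on its narrow flat underside on the vise bed between the jaws. About 34 mm thick (its x), 74 mm long (its y, -35 to +39 mm), 68 mm high (its z); origin at the centre of its underside. It stands with its thickness roughly along the vise's x, loose, not clamped. 0.24 kg nominal.
- oak_block: Plain rectangular oak offcut, 62 mm wide (its x), 110 mm long (its y), 35 mm thick (its z), lying flat on its broad face on the worktop at the left or the right of the vise. Origin at the centre of the broad face it lies on. 0.14 kg nominal; rigid, square-edged. Too long to be gripped by its ends. The worktop between it and the vise is clear.
- oak_center (a point): Centre of the oak block's volume, 17.5 mm from both broad faces.
- tin_round: Bystander: round tin with dark lid, 66 mm diameter, 60 mm high, on the other side of the vise from the oak block. The worktop between it and the vise is clear. Origin at the centre of its underside.
- tape_black: Bystander: roll of black tape lying flat, 70 mm diameter, 18 mm high, behind the vise at the right. Origin at the centre of its underside.
- pliers_red: Bystander: pliers with red grips lying flat, 67 x 175 x 13 mm, behind the vise at the left. Origin at the centre of its underside.
- glue_stick: Bystander: small white bottle with yellow cap, standing, 32 mm diameter, 100 mm high, far behind the vise. Origin at the centre of its underside.
- screwdriver_amber: Bystander: screwdriver with orange grip, lying, 168 mm long, 24 mm thick, far behind the vise. Origin at the centre of its underside.

How it is judged:
On the way, in this order (a step that is already met when the one before it is completed fails the run):
1. The tape measure stands upright on the worktop clear of the vise, let go (height (world z) of tape_measure between -0.005 and 0.008 m and angle between tape_measure's own z axis and vertical below 0.15 rad and horizontal distance between tape_measure and vise above 0.13 m and contact force between tape_measure and vise below 0.1 N and contact force between tape_measure and the fingers below 0.1 N), for 0.2 s.
2. The oak block is on a long narrow edge between the jaws, down at the bed (angle between oak_block's own z axis and vertical between 1.4208 and 1.7208 rad and angle between oak_block's own y axis and vertical between 1.4208 and 1.7208 rad and angle between the y axis of oak_block and the y axis of vise, either way round below 0.3 rad and z of oak_center in the frame of vise between 0.037 and 0.053 m and y of oak_center in the frame of vise between -0.03 and 0.03 m and x of oak_center in the frame of vise between -0.02 and 0.045 m), for 0.2 s.
At the end, for the whole second after the job is handed in: Tape measure upright (0.15 rad) on the worktop, not touching the vise, over 130 mm from its middle. Oak block at rest on a long narrow edge on the bed (height 3 mm), square with the jaws (0.08 rad), centred (20 mm), within 4 mm of the fixed jaw; loose jaw up to it (joint 0.0525 to 0.058) (height (world z) of tape_measure between -0.005 and 0.008 m and angle between tape_measure's own z axis and vertical below 0.15 rad and horizontal distance between tape_measure and vise above 0.13 m and contact force between tape_measure and vise below 0.1 N and angle between oak_block's own z axis and vertical between 1.4908 and 1.6508 rad and angle between oak_block's own y axis and vertical between 1.4908 and 1.6508 rad and angle between the y axis of oak_block and the y axis of vise, either way round below 0.08 rad and z of oak_center in the frame of vise between 0.042 and 0.048 m and y of oak_center in the frame of vise between -0.02 and 0.02 m and x of oak_center in the frame of vise between 0.0335 and 0.0415 m and value of joint vise_jaw between 0.0525 and 0.058 m and linear speed of each of oak_block, tape_measure below 0.02 m/s).
It fails at once if One of the five bystanders is moved by more than 40 mm (distance of any of tin_round, tape_black, pliers_red, glue_stick, screwdriver_amber from where it was at the start of the episode above 0.04 m).
It also fails if it takes over 72 s, if anything falls off the work surface, if the arm or the gripper's body presses on something with over 40 N, if the wrist force passes 120 N, or if a joint passes its speed limit or range.

## Robot

A 7-joint arm with a two-finger parallel gripper is mounted at the origin on the work surface; the furniture and walls round the work are solid. World frame = base frame: x ahead of the robot, y to its left, z up, the work surface at z = 0. Lengths are in m, angles in rad, forces in N, time in s.
With the tool pointing down it reaches from about 0.4 to 0.85 m from the base axis. Payload 4.5 kg.
Tool frame: the origin (TCP) lies at the very end of the fingers, on their centre line; the grasp point (between the pads) lies 19 mm behind it (r.grip_depth is the z of the grasp point in the tool frame, in m); z points along the fingers, y is the line along which they close (so a half turn about z gives the same grasp; the last joint's range is limited). The gripper opens to 88 mm and grips with 3 to 60 N. Pads are 18 mm wide; open, the fingers measure 123 mm over their backs; the gripper's body (75 mm by 187 mm) begins 45 mm behind the grasp point.
Start: joints at [1.262, 0.689, -0.195, 1.565, 0.157, 0.902, -0.215], TCP at [0.21, -0.589, 0.239] pointing down, gripper open.
Joint ranges: [-3.01, 3.01], [-0.46, 2.08], [-1.47, 1.51], [0.13, 2.56], [-1, 4.14], [0.04, 2.09], [-2.66, 2.66]. Speed limits (rad/s): [2.57, 2.57, 3.14, 3.14, 3.14, 3.14, 3.14].

## Interface

Orientations are given as a unit quaternion [x, y, z, w].
In Python, from plant import r, viewer gives the robot as it stands (r), with the cameras (viewer).
- The arm moves only by the shell command python3 steer.py 'ROWS' [FORCE]. ROWS is a JSON list of rows, 1 to 10 of them, each of 7 numbers: the opening from 0.0 (shut) to 1.0 (fully open), then dx, dy, dz in m, then a rotation vector rx, ry, rz in rad; each row is the pose to reach, as a shift and turn from the pose commanded when the command began, along the tool's axes at that moment; what a row does not reach only later rows make up. A row lasts 1/10 s, in which the tool goes at most 0.05 m and 0.15 rad, less where a joint would pass 70% of its speed; a pose out of reach is approached as far as the arm can. The fingers move at their own pace and stop on an object; FORCE is the grip in N (left out, the last holds). Time passes only in rows, so rows that do not move let the fingers close. It prints the time, the measured TCP pose, the force, the opening and the grip force at its end.
- r.get_state(): the state, without advancing time (a new reading comes with each control period).
- viewer.snapshot(name): name is "side" or "top"; returns the picture (384x512x3 uint8, red, green, blue); there is no depth.
- viewer.camera_params(name): a dict with "fx", "fy", "cx", "cy" (pixels), "rvec" (rotation vector, rad) and "tvec" (3), from world to camera coordinates, as OpenCV has them. Camera axes: x right, y down, z forward; pixel columns grow to the right and rows downward; lengths in m; the calibration is good to about 2 mm. A picture is of the moment at which its call begins. camera_params takes no time and is no camera call.
- r.finish_job(): hands the job in; it is judged then, once.
The state is a dict: "clock": time; "q": joint angles; "qd": joint speeds; "joint_torque": joint torques, N m; "tool_pos": TCP position; "eef_rot": TCP orientation; "contact_force": force on the tool from outside, world axes, zero at the start; "moment": the same for the moment, N m; "opening": opening from 0.0 (shut) to 1.0 (fully open); "finger_force": force on a finger pad.
Only numpy, scipy, OpenCV 4.12 (cv2) and the standard library are available. Lean on these libraries where they do the work, as an engineer would, in place of code of your own. Each camera call takes 0.05 s, during which the arm holds its last target. There are 200 camera calls.

## Working session

There is one attempt and no reset: what is moved stays moved. The work goes in short steps, Python scripts to look and compute and a shell command to move; the robot and the scene stay as the last step left them, time stands still between calls to the robot, and variables do not carry over. Pictures are saved under pics/ and viewed, at most 10 in all, crops included, and the job is handed in when it is done.

```bash
ls; mkdir -p pics
python3 - <<'E'
from plant import r, viewer
import cv2
s=r.get_state()
print(s['clock'],s['tool_pos'],s['eef_rot'],s['opening'],r.grip_depth)
for n in("side","top"):
    cv2.imwrite(f"pics/{n}0.png",viewer.snapshot(n)[:,:,::-1]); print(n,viewer.camera_params(n))
E
```

```text
pics
plant.py
steer.py
0.0 [ 0.20981649 -0.58806998  0.23791243] [ 9.85338560e-01  1.70608030e-01 -2.31594934e-04 -8.76476317e-04] 1.0016719358679786 -0.0187
side {'fx': 366.27252161272617, 'fy': 366.27252161272617, 'cx': 257.57490883441426, 'cy': 188.3730710135869, 'rvec': array([ 0.05409259, -2.67742153,  1.58255528]), 'tvec': array([0.63389627, 0.06670105, 1.22818206])}
top {'fx': 414.71366185541314, 'fy': 414.71366185541314, 'cx': 247.55004350802736, 'cy': 193.63072462987023, 'rvec': array([ 2.12934866, -2.18060133,  0.14196022]), 'tvec': array([0.00957487, 0.62579309, 1.07546861])}
```

View pics/side0.png

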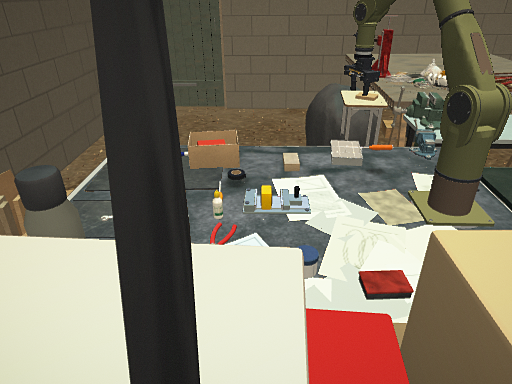

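View pics/top0.png

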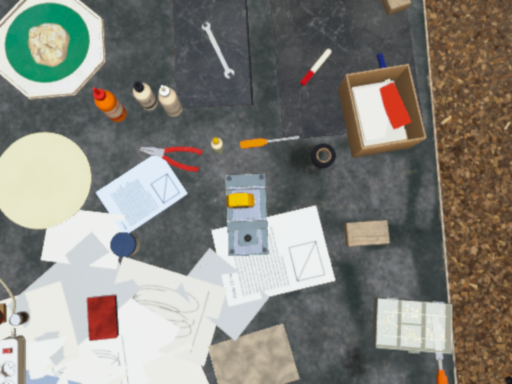

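The side view shows the vise at (275,200) and the oak block at (291,160). In the top view, the tape measure is at (241,200), the knob at (248,238), the oak block at (368,233) on the right, and the tin at (123,244) on the left. I'll enlarge both.

```bash
python3 - <<'E'
import cv2,numpy as np
t=cv2.imread('pics/top0.png');s=cv2.imread('pics/side0.png')
cv2.imwrite('pics/topc.png',cv2.resize(t[160:270,215:405],None,fx=4.2,fy=4.2,interpolation=cv2.INTER_CUBIC))
cv2.imwrite('pics/sidec.png',cv2.resize(s[145:220,235:325],None,fx=8,fy=8,interpolation=cv2.INTER_CUBIC))
E
cat > h.py <<'E'
import numpy as np,cv2
from plant import r, viewer
from scipy.spatial.transform import Rotation as R
def cam(n):
    c=viewer.camera_params(n);K=np.array([[c['fx'],0,c['cx']],[0,c['fy'],c['cy']],[0,0,1.]])
    return K,np.array(c['rvec']),np.array(c['tvec'])
def ray(n,u,v):
    K,rv,t=cam(n);M=R.from_rotvec(rv).inv();return -M.apply(t),M.apply(np.linalg.solve(K,[u,v,1.]))
def at(n,u,v,z):
    o,d=ray(n,u,v);return o+d*(z-o[2])/d[2]
def tri(a,b):
    P=[]
    for n in('top','side'):
        K,rv,t=cam(n);P.append(K@np.c_[R.from_rotvec(rv).as_matrix(),t])
    X=cv2.triangulatePoints(P[0],P[1],np.array(a,float).reshape(2,1),np.array(b,float).reshape(2,1))[:,0];return X[:3]/X[3]
def proj(n,X):
    K,rv,t=cam(n);return cv2.projectPoints(np.array(X,float).reshape(-1,3),rv,t,K,None)[0][:,0]
def tool(v):  # world vector -> tool axes; current pose
    return R.from_quat(r.get_state()['eef_rot']).inv().apply(v)
E
```

```text
(no output)
```

View pics/topc.png

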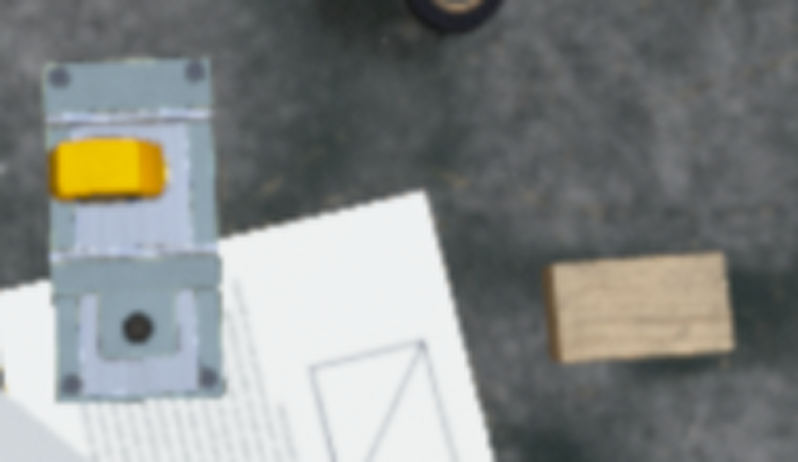

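View pics/sidec.png

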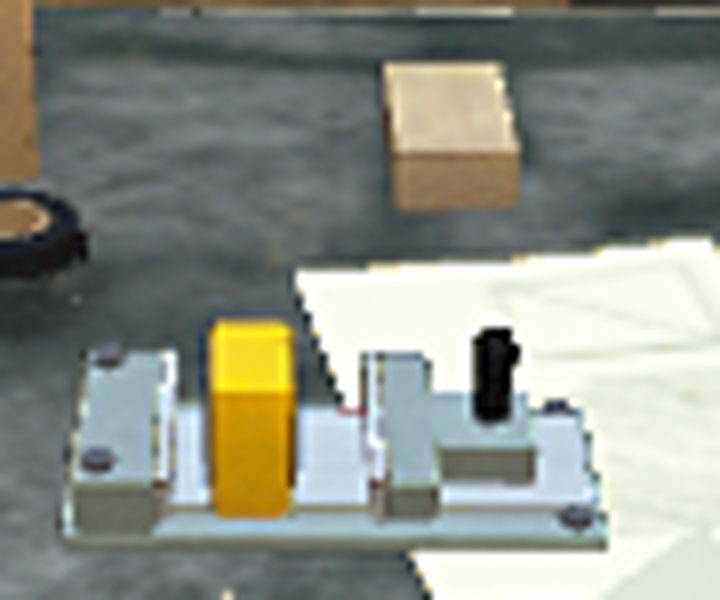

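The top crop shows the oak block's top face with corners (552,264), (723,253), (733,350), (560,361). The tape measure spans (50-163, 138-200) and the knob top is at (137,327). The jaw edges sit near crop rows 116 and 252. The side crop shows the tape's top face at (212-293, 322-392) and the oak block's top at (384-518, 65-152).

Run:
```python
from h import *
np.set_printoptions(precision=4,suppress=True)
T=lambda x,y:((x+.5)/4.2-.5+215,(y+.5)/4.2-.5+160)
S=lambda x,y:((x+.5)/8-.5+235,(y+.5)/8-.5+145)
print("oak tri");
tc=[(552,264),(723,253),(733,350),(560,361)]; 
# side: camera at left looking right: near edge = left (y+) ; left in image = +x
sc=[(393,152),(384,65),(502,65),(518,152)]
for a,b in zip(tc,sc): print(tri(T(*a),S(*b)), at('top',*T(*a),.035),at('side',*S(*b),.035))
print("knob",tri(T(137,327),S(493,332)),at('top',*T(137,327),.074))
for nm,p,z in [("far L",(43,62),.036),("far R",(210,58),.036),("face L",(47,122),.036),("face R",(214,112),.036),("near L",(56,400),.012),("near R",(224,396),.012),("loose L",(50,257),.036),("loose R",(219,247),.036)]: print(nm,at('top',*T(*p),z))
print("side fixed face", at('side',*S(178,352),.036),at('side',*S(160,483),.036),"loose",at('side',*S(364,353),.036),at('side',*S(383,485),.036))
print("tape");
for a,b in [((50,139),(215,392)),((54,200),(293,392)),((163,143),(212,322)),((160,198),(292,322))]: print(tri(T(*a),S(*b)),at('top',*T(*a),.082),at('side',*S(*b),.082))
print("camera tops",ray('top',0,0)[0],ray('side',0,0)[0])
s=r.get_state();print(R.from_quat(s['eef_rot']).as_matrix())
```

```text
oak tri
[ 0.5421 -0.2677  0.0338] [ 0.5423 -0.2675  0.035 ] [ 0.5417 -0.2651  0.035 ]
[ 0.5458 -0.3773  0.0341] [ 0.5468 -0.3771  0.035 ] [ 0.5446 -0.3749  0.035 ]
[ 0.4836 -0.3795  0.0339] [ 0.4852 -0.3793  0.035 ] [ 0.4818 -0.3765  0.035 ]
[ 0.4801 -0.2694  0.0339] [ 0.4808 -0.2692  0.035 ] [ 0.4792 -0.2668  0.035 ]
knob [ 0.5068 -0.0016  0.0759] [ 0.5077 -0.0017  0.074 ]
far L [0.6807 0.0551 0.036 ]
far R [ 0.6807 -0.0531  0.036 ]
face L [0.6414 0.0532 0.036 ]
face R [ 0.6454 -0.0546  0.036 ]
near L [0.4636 0.0516 0.012 ]
near R [ 0.4636 -0.0568  0.012 ]
loose L [0.5544 0.0528 0.036 ]
loose R [ 0.5582 -0.0552  0.036 ]
side fixed face [ 0.6394 -0.0528  0.036 ] [0.6414 0.0575 0.036 ] loose [ 0.5579 -0.0543  0.036 ] [0.5511 0.0562 0.036 ]
tape
[0.6225 0.0497 0.0749] [0.6241 0.0492 0.082 ] [0.6187 0.063  0.082 ]
[0.5875 0.0478 0.0738] [0.5863 0.0474 0.082 ] [0.5878 0.0621 0.082 ]
[ 0.6224 -0.0207  0.0683] [ 0.62   -0.0204  0.082 ] [0.6221 0.0045 0.082 ]
[ 0.588  -0.0179  0.0703] [ 0.586  -0.0177  0.082 ] [0.589  0.0036 0.082 ]
camera tops [ 0.4814 -0.0016  1.1474] [0.5797 1.0716 0.6561]
[[ 0.9418  0.3362 -0.0006]
 [ 0.3362 -0.9418  0.0015]
 [-0.0001 -0.0016 -1.    ]]
```

```bash
cat >> h.py <<'E'
def go(pos,yv,zv=(0,0,-1)):
    """print shift/turn in tool axes to put TCP at pos, tool y along yv, tool z along zv"""
    s=r.get_state();M=R.from_quat(s['eef_rot'])
    z=np.array(zv,float);z/=np.linalg.norm(z);y=np.array(yv,float);y-=z*(y@z);y/=np.linalg.norm(y)
    G=R.from_matrix(np.c_[np.cross(y,z),y,z]); d=M.inv().apply(np.array(pos)-s['tool_pos']);w=(M.inv()*G).as_rotvec()
    print('shift',d.round(4),'turn',w.round(3),'rows',round(np.linalg.norm(d)/.05,1),round(np.linalg.norm(w)/.15,1),'t',s['clock'],'q',np.round(s['q'],2))
E
python3 -c "
from h import *
go([.604,.014,.15],[1,0,0])
T=lambda u,v,z:print(at('top',u,v,z).round(3))
T(123,244,.06);T(217,144,.1);T(140,150,.01);T(203,152,.01);T(198,170,.01);T(245,144,.02)"
python3 steer.py '[[1,0.2,-0.15,0,0,0,-0.4],[1,0.2,-0.15,0,0,0,-0.4],[1,0.2,-0.15,0,0,0,-0.4],[1,0.2,-0.15,0,0,0,-0.4],[1,0.2,-0.15,0,0,0,-0.4],[1,0.574,-0.434,0.05,0,0,-1.228],[1,0.574,-0.434,0.05,0,0,-1.228],[1,0.574,-0.434,0.05,0,0,-1.228],[1,0.574,-0.434,0.05,0,0,-1.228],[1,0.574,-0.434,0.05,0,0,-1.228]]'
python3 -c "
from h import *
go([.604,.014,.15],[1,0,0])"
```

```text
clock: 1.1
tool_pos: [0.4846, -0.1703, 0.2119]
eef_rot: [0.732, 0.681, -0.0, -0.0]
contact_force: [1.7, -0.8, 0.6]
opening: 1.0
finger_force: 0.0
shift [0.1924 0.1059 0.0618] turn [-0.     0.    -0.072] rows 4.6 0.5 t 1.1 q [ 0.54  0.61 -0.46  1.92  0.41  0.7  -0.24]
```

```bash
python3 steer.py '[[1,0.19,0.105,0.03,0,0,-0.07],[1,0.19,0.105,0.03,0,0,-0.07],[1,0.19,0.105,0.03,0,0,-0.07],[1,0.19,0.105,0.03,0,0,-0.07],[1,0.19,0.105,0.03,0,0,-0.07],[1,0.19,0.105,0.03,0,0,-0.07],[1,0.19,0.105,0.03,0,0,-0.07]]'
python3 -c "
from h import *
go([.604,.014,.042],[1,0,0])"
```

```text
clock: 1.8
tool_pos: [0.6027, 0.0083, 0.1817]
eef_rot: [0.71, 0.704, -0.001, -0.0]
contact_force: [-0.1, -0.3, -0.2]
opening: 0.999
finger_force: 0.0
shift [0.0059 0.0015 0.1397] turn [-0.002  0.001 -0.008] rows 2.8 0.1 t 1.8 q [ 0.15  0.76 -0.43  1.68  0.41  0.8  -0.48]
```

```bash
python3 steer.py '[[1,0.006,0.0015,0.04,0,0,-0.008],[1,0.006,0.0015,0.08,0,0,-0.008],[1,0.006,0.0015,0.12,0,0,-0.008],[1,0.006,0.0015,0.1395,0,0,-0.008],[1,0.006,0.0015,0.1395,0,0,-0.008],[0.2,0.006,0.0015,0.1395,0,0,-0.008],[0.2,0.006,0.0015,0.1395,0,0,-0.008],[0.2,0.006,0.0015,0.1395,0,0,-0.008],[0.2,0.006,0.0015,0.1395,0,0,-0.008],[0.2,0.006,0.0015,0.1395,0,0,-0.008]]' 25
python3 steer.py '[[0.2,0,0,0,0,0,0],[0.2,0,0,0,0,0,0],[0.2,0,0,-0.01,0,0,0],[0.2,0,0,-0.03,0,0,0],[0.2,0,0,-0.05,0,0,0],[0.2,0,0,-0.05,0,0,0]]'
python3 -c "
from h import *
go([.575,.175,.095],[1,0,0])"
```

```text
clock: 2.8
tool_pos: [0.6054, 0.0152, 0.0434]
eef_rot: [0.707, 0.707, 0.0, 0.0]
contact_force: [-0.3, -0.3, 0.2]
opening: 0.572
finger_force: 0.0
clock: 3.4
tool_pos: [0.6064, 0.0155, 0.0952]
eef_rot: [0.707, 0.707, 0.002, 0.001]
contact_force: [0.8, 1.0, -3.6]
opening: 0.386
finger_force: 24.7
shift [ 1.595e-01 -3.140e-02  1.000e-04] turn [ 0.004 -0.001 -0.   ] rows 3.3 0.0 t 3.4 q [ 0.1   0.88 -0.37  1.73  0.49  0.62 -0.55]
```

```bash
python3 steer.py '[[0.2,0.04,-0.008,0,0,0,0],[0.2,0.08,-0.016,0,0,0,0],[0.2,0.12,-0.024,0,0,0,0],[0.2,0.16,-0.031,0,0,0,0],[0.2,0.16,-0.031,0,0,0,0],[0.2,0.16,-0.031,0.02,0,0,0],[0.2,0.16,-0.031,0.04,0,0,0],[0.2,0.16,-0.031,0.055,0,0,0],[0.2,0.16,-0.031,0.06,0,0,0],[0.2,0.16,-0.031,0.063,0,0,0]]'
python3 steer.py '[[0.2,0,0,0.001,0,0,0],[0.2,0,0,0.002,0,0,0],[0.2,0,0,0.002,0,0,0],[0.2,0,0,0.002,0,0,0]]'
```

```text
clock: 4.4
tool_pos: [0.5736, 0.175, 0.029]
eef_rot: [0.707, 0.707, -0.001, -0.0]
contact_force: [-1.0, -2.2, 9.9]
opening: 0.391
finger_force: 24.7
clock: 4.8
tool_pos: [0.5738, 0.175, 0.029]
eef_rot: [0.707, 0.707, -0.0, 0.0]
contact_force: [-3.1, -2.2, 5.8]
opening: 0.385
finger_force: 24.7
```

Touched down on the worktop, so I'll release, lift and go to the oak block.

```bash
python3 steer.py '[[0.6,0,0,0,0,0,0],[0.6,0,0,0,0,0,0],[0.8,0,0,0,0,0,0],[1,0,0,0,0,0,0],[1,0,0,0,0,0,0],[1,0,0,-0.03,0,0,0],[1,0,0,-0.08,0,0,0],[1,0,0,-0.13,0,0,0],[1,0,0,-0.17,0,0,0],[1,0,0,-0.17,0,0,0]]'
python3 - <<'E'
from h import *
for n in("side","top"): cv2.imwrite(f"pics/{n}1.png",viewer.snapshot(n)[:,:,::-1])
a=cv2.imread('pics/side1.png')[170:290,225:365];b=cv2.imread('pics/top1.png')[150:270,130:270]
cv2.imwrite('pics/m1.png',np.hstack([cv2.resize(x,None,fx=2.8,fy=2.8,interpolation=cv2.INTER_CUBIC) for x in(a,b)]))
y=np.array([1,.034,0])
go([.513,-.323,.12],y)
E
```

```text
clock: 5.8
tool_pos: [0.5774, 0.1771, 0.2036]
eef_rot: [0.707, 0.707, 0.005, 0.002]
contact_force: [0.2, 0.9, -0.2]
opening: 1.001
finger_force: 0.0
shift [-0.4982 -0.0614  0.0782] turn [ 0.002 -0.    -0.034] rows 10.2 0.2 t 5.9 q [-0.14  0.73 -0.41  1.68  0.37  0.81 -0.72]
```

View pics/m1.png

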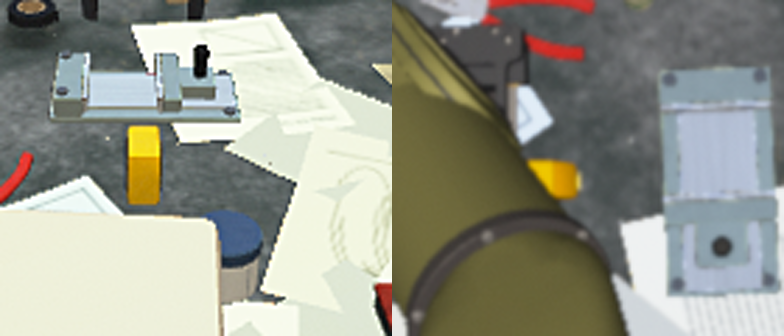

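The tape stands upright on the worktop at about (145,165) in the side half, clear of the vise. Next is the oak block.

```bash
python3 steer.py '[[1,-0.4982,-0.0614,0,0,0,-0.034],[1,-0.4982,-0.0614,0,0,0,-0.034],[1,-0.4982,-0.0614,0,0,0,-0.034],[1,-0.4982,-0.0614,0,0,0,-0.034],[1,-0.4982,-0.0614,0,0,0,-0.034],[1,-0.4982,-0.0614,0,0,0,-0.034],[1,-0.4982,-0.0614,0,0,0,-0.034],[1,-0.4982,-0.0614,0,0,0,-0.034],[1,-0.4982,-0.0614,0,0,0,-0.034],[1,-0.4982,-0.0614,0,0,0,-0.034]]'
python3 steer.py '[[1,0,0,0,0,0,0],[1,0,0,0,0,0,0],[1,0,0,0,0,0,0]]'
python3 -c "
from h import *
go([.513,-.3235,.020],[1,.034,0])"
```

```text
clock: 6.9
tool_pos: [0.511, -0.3226, 0.1955]
eef_rot: [0.695, 0.719, -0.001, -0.002]
contact_force: [0.4, 0.9, 0.6]
opening: 1.001
finger_force: 0.0
clock: 7.2
tool_pos: [0.5128, -0.3187, 0.1966]
eef_rot: [0.694, 0.72, 0.0, -0.001]
contact_force: [1.2, -0.1, -0.2]
opening: 1.001
finger_force: 0.0
shift [-0.0052  0.0003  0.1765] turn [-0.002 -0.003  0.003] rows 3.5 0.0 t 7.2 q [ 0.76  0.75 -0.49  1.66  0.44  0.85  0.11]
```

```bash
python3 steer.py '[[1,-0.004,0,0.045,0,0,0],[1,-0.004,0,0.09,0,0,0],[1,-0.004,0,0.135,0,0,0],[1,-0.004,0,0.16,0,0,0],[1,-0.004,0,0.1765,0,0,0],[1,-0.004,0,0.1765,0,0,0],[0.3,-0.004,0,0.1765,0,0,0],[0.3,-0.004,0,0.1765,0,0,0],[0.3,-0.004,0,0.1765,0,0,0],[0.3,-0.004,0,0.1765,0,0,0]]' 35
python3 steer.py '[[0.3,0,0,0,0,0,0],[0.3,0,0,0,0,0,0],[0.3,0,0,0,0,0,0]]'
python3 steer.py '[[0.3,0,0,-0.02,0,0,0],[0.3,0,0,-0.06,0,0,0],[0.3,0,0,-0.1,0,0,0],[0.3,0,0,-0.13,0,0,0],[0.3,0,0,-0.13,0,0,0]]'
```

```text
clock: 8.2
tool_pos: [0.5137, -0.3255, 0.0226]
eef_rot: [0.695, 0.719, 0.0, 0.001]
contact_force: [0.2, -0.2, 4.6]
opening: 0.699
finger_force: 35.0
clock: 8.5
tool_pos: [0.5137, -0.3255, 0.0226]
eef_rot: [0.695, 0.719, 0.0, 0.001]
contact_force: [-1.6, 0.3, 7.9]
opening: 0.697
finger_force: 35.0
clock: 9.0
tool_pos: [0.5156, -0.3261, 0.1557]
eef_rot: [0.695, 0.719, 0.001, 0.004]
contact_force: [0.2, 1.0, -1.2]
opening: 0.696
finger_force: 35.0
```

```bash
cat >> h.py <<'E'
yaw=.022; V=np.array([.5867,-.001,0]); vx=np.array([np.cos(yaw),np.sin(yaw),0]); vy=np.array([-np.sin(yaw),np.cos(yaw),0]); ez=np.array([0,0,1.])
def lean(th,x,py,pz,dep=.0226):
    th=np.radians(th);w=np.cos(th)*vy+np.sin(th)*ez;t=-np.sin(th)*vy+np.cos(th)*ez
    return V+x*vx+py*vy+pz*ez+.031*w+dep*t,w,-t
E
python3 -c "
from h import *
p,w,z=lean(46,.012,-.0918,.0015)
print(p,w,z)
q=p+[0,-.05,.13]
go(q,vy)"
```

```text
[ 0.60060044 -0.08723775  0.03949881] [-0.01528125  0.69449027  0.7193398 ] [-0.0158242   0.71916573 -0.69465837]
shift [ 0.1859  0.0914 -0.0139] turn [ 0.003  0.009 -1.559] rows 4.2 10.4 t 9.0 q [ 0.75  0.8  -0.47  1.69  0.49  0.76  0.08]
```

```bash
python3 steer.py '[[0.3,0.04,0.02,-0.014,0,0,-0.15],[0.3,0.08,0.04,-0.014,0,0,-0.3],[0.3,0.12,0.06,-0.014,0,0,-0.45],[0.3,0.16,0.08,-0.014,0,0,-0.6],[0.3,0.186,0.091,-0.014,0,0,-0.75],[0.3,0.186,0.091,-0.014,0,0,-0.9],[0.3,0.186,0.091,-0.014,0,0,-1.05],[0.3,0.186,0.091,-0.014,0,0,-1.2],[0.3,0.186,0.091,-0.014,0,0,-1.35],[0.3,0.186,0.091,-0.014,0,0,-1.5]]'
python3 -c "
from h import *
p,w,z=lean(46,.012,-.0918,.0015)
go(p+[0,-.05,.13],w,z)"
```

```text
clock: 10.0
tool_pos: [0.5966, -0.1363, 0.1637]
eef_rot: [0.015, 1.0, -0.0, -0.001]
contact_force: [0.1, 0.6, -1.9]
opening: 0.701
finger_force: 35.0
shift [-0.004  -0.0009 -0.0058] turn [-0.803  0.019 -0.051] rows 0.1 5.4 t 10.0 q [ 0.59  0.89 -0.84  1.66  0.78  0.97  1.  ]
```

```bash
python3 steer.py '[[0.3,-0.001,-0.001,-0.005,-0.15,0,-0.01],[0.3,-0.002,-0.001,-0.005,-0.3,0.005,-0.02],[0.3,-0.004,-0.001,-0.005,-0.45,0.01,-0.03],[0.3,-0.004,-0.001,-0.005,-0.6,0.015,-0.04],[0.3,-0.004,-0.001,-0.005,-0.7,0.02,-0.05],[0.3,-0.004,-0.001,-0.005,-0.803,0.02,-0.05],[0.3,-0.004,-0.001,-0.005,-0.803,0.02,-0.05],[0.3,-0.004,-0.001,-0.005,-0.803,0.02,-0.05]]'
python3 -c "
from h import *
p,w,z=lean(46,.012,-.0918,.0015)
go(p+[0,-.02,.04],w,z)
cv2.imwrite('pics/m2.png',np.hstack([viewer.snapshot('side')[120:220,225:325,::-1].repeat(4,0).repeat(4,1),viewer.snapshot('top')[170:270,210:310,::-1].repeat(4,0).repeat(4,1)]))"
```

```text
clock: 10.8
tool_pos: [0.601, -0.137, 0.1688]
eef_rot: [-0.007, 0.921, 0.39, -0.003]
contact_force: [1.1, 0.2, -0.5]
opening: 0.697
finger_force: 35.0
shift [-0.0002 -0.0436  0.0835] turn [-0.001  0.004 -0.005] rows 1.9 0.0 t 10.8 q [ 0.97  1.28 -1.22  1.36  0.36  1.19  1.58]
```

View pics/m2.png

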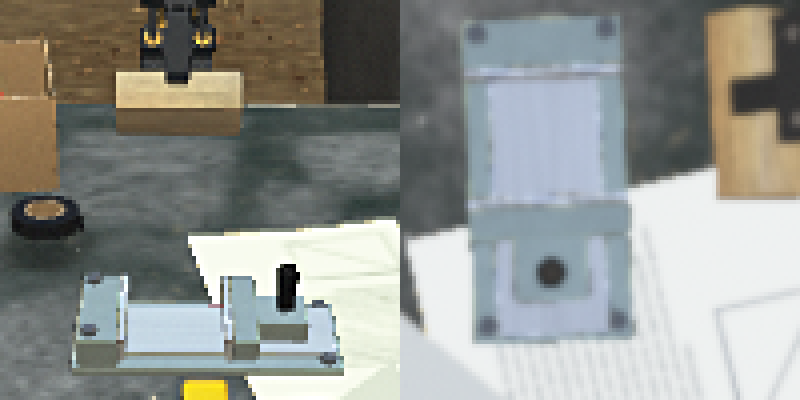

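The block is held tilted: its broad face is at (116-243, 70-135) in the side half and it sits right of the vise in the top half, rows 10-198. I'll compare that with its predicted place.

```bash
python3 -c "
from h import *
s=r.get_state();M=R.from_quat(s['eef_rot']).as_matrix();p=s['tool_pos']
for a in(-.055,.055):
  for b in(-.031,.031):
    X=p+M@np.array([a,b,-.0124]); print(a,b,X.round(3),((proj('top',X)-[210,170])*4).round(),((proj('side',X)-[225,120])*4).round())
p2,w,z=lean(46,.012,-.0918,.0015)
go(p2+[0,-.02,.04],w,z)
"
```

```text
-0.055 -0.031 [ 0.657 -0.165  0.158] [[413.  12.]] [[112.  96.]]
-0.055 0.031 [ 0.656 -0.122  0.202] [[350.   2.]] [[110.  67.]]
0.055 -0.031 [ 0.547 -0.167  0.157] [[424. 193.]] [[234.  97.]]
0.055 0.031 [ 0.546 -0.124  0.202] [[362. 191.]] [[237.  67.]]
shift [ 0.0006 -0.0461  0.0842] turn [-0.001  0.004 -0.001] rows 1.9 0.0 t 10.9 q [ 0.97  1.27 -1.22  1.36  0.36  1.19  1.58]
```

```bash
python3 steer.py '[[0.3,0,-0.02,0.04,0,0.004,0],[0.3,-0.003,-0.046,0.084,0,0.004,0],[0.3,-0.003,-0.046,0.084,0,0.004,0],[0.3,-0.003,-0.046,0.084,0,0.004,0]]'
python3 -c "
from h import *
p,w,z=lean(46,.015,-.0918,.0015)
go(p,w,z)"
```

```text
clock: 11.3
tool_pos: [0.6044, -0.1074, 0.0803]
eef_rot: [-0.009, 0.92, 0.391, -0.005]
contact_force: [0.8, 0.1, -0.8]
opening: 0.696
finger_force: 35.0
shift [ 0.0004 -0.0153  0.0429] turn [ 0.     0.    -0.002] rows 0.9 0.0 t 11.3 q [ 0.93  1.38 -1.17  1.41  0.43  1.06  1.59]
```

```bash
python3 steer.py '[[0.3,0,-0.005,0.015,0,0,0],[0.3,0,-0.01,0.028,0,0,0],[0.3,0,-0.013,0.036,0,0,0],[0.3,0,-0.0145,0.04,0,0,0],[0.3,0,-0.0153,0.043,0,0,0],[0.3,0,-0.0153,0.043,0,0,0]]'
python3 -c "
from h import *
p,w,z=lean(46,.015,-.0918,.0015)
go(p,w,z)"
```

```text
clock: 11.9
tool_pos: [0.6039, -0.0882, 0.0383]
eef_rot: [-0.008, 0.92, 0.391, -0.004]
contact_force: [0.4, 1.2, -1.2]
opening: 0.697
finger_force: 35.0
shift [ 0.0003  0.0016 -0.0001] turn [ 0.001  0.002 -0.004] rows 0.0 0.0 t 11.9 q [ 0.91  1.43 -1.14  1.43  0.46  0.99  1.59]
```

```bash
python3 steer.py '[[0.77,0,0,0,0,0,0],[0.77,0,0,0,0,0,0],[0.77,0,0,0,0,0,0],[0.77,0,0,-0.005,0,0,0],[0.77,0,0,-0.015,0,0,0],[0.77,0,0,-0.03,0,0,0],[0.77,0,0,-0.06,0,0,0],[0.77,0,0,-0.09,0,0,0],[0.77,0,0,-0.09,0,0,0]]'
python3 -c "
from h import *
cv2.imwrite('pics/m3.png',np.hstack([viewer.snapshot('side')[120:220,225:325,::-1].repeat(4,0).repeat(4,1),viewer.snapshot('top')[170:270,210:310,::-1].repeat(4,0).repeat(4,1)]))
go([.60,-.19,.25],vy)"
```

```text
clock: 12.8
tool_pos: [0.6078, -0.1574, 0.1037]
eef_rot: [-0.006, 0.921, 0.39, -0.0]
contact_force: [0.0, -0.7, -0.5]
opening: 0.773
finger_force: 0.0
shift [ 0.006   0.082  -0.1298] turn [ 0.802  0.001 -0.005] rows 3.1 5.3 t 12.9 q [ 0.96  1.37 -1.18  1.32  0.41  1.18  1.64]
```

View pics/m3.png

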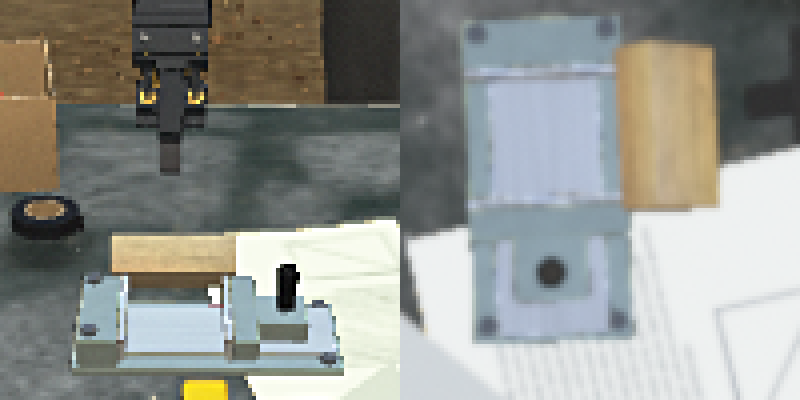

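The block leans on the right sides of both jaws, with its edge on the bench. It spans rows 42-210 in the top half and (110-236, 235-285) in the side half. I'll push it upright from inside the jaw gap with the fingers shut.

```bash
python3 steer.py '[[0,0.006,0.04,-0.06,0.15,0,0],[0,0.006,0.08,-0.1,0.3,0,0],[0,0.006,0.082,-0.13,0.45,0,0],[0,0.006,0.082,-0.13,0.6,0,0],[0,0.006,0.082,-0.13,0.75,0,0],[0,0.006,0.082,-0.13,0.802,0,0],[0,0.006,0.082,-0.13,0.802,0,0]]'
python3 -c "
from h import *
go(V+.013*vx-.018*vy+.2*ez,vy)"
```

```text
clock: 13.6
tool_pos: [0.5995, -0.1854, 0.2499]
eef_rot: [-0.013, 1.0, 0.0, -0.001]
contact_force: [0.7, -0.2, 0.3]
opening: 0.154
finger_force: 0.0
shift [-0.0052  0.1665  0.0501] turn [ 0.001 -0.003  0.005] rows 3.5 0.0 t 13.6 q [ 0.7   0.83 -0.95  1.52  0.71  1.17  1.22]
```

```bash
python3 steer.py '[[0,-0.002,0.045,0,0,0,0],[0,-0.004,0.09,0,0,0,0],[0,-0.005,0.135,0.02,0,0,0],[0,-0.005,0.168,0.05,0,0,0],[0,-0.005,0.168,0.05,0,0,0],[0,-0.005,0.168,0.09,0,0,0],[0,-0.005,0.168,0.13,0,0,0],[0,-0.005,0.168,0.13,0,0,0]]'
python3 -c "
from h import *
go(V+.013*vx-.017*vy+.03*ez,vy)"
```

```text
clock: 14.4
tool_pos: [0.5976, -0.0247, 0.1141]
eef_rot: [-0.008, 1.0, -0.0, -0.007]
contact_force: [-0.3, -0.1, 0.2]
opening: 0.01
finger_force: 0.0
shift [-0.0037  0.0071  0.084 ] turn [-0.001 -0.014 -0.005] rows 1.7 0.1 t 14.4 q [ 0.4   0.95 -0.82  1.72  0.86  0.89  0.79]
```

```bash
python3 steer.py '[[0,-0.002,0.004,0,0,0,0],[0,-0.002,0.004,0,0,0,0],[0,-0.002,0.004,0.03,0,0,0],[0,-0.002,0.004,0.06,0,0,0],[0,-0.002,0.004,0.082,0,0,0],[0,-0.002,0.004,0.082,0,0,0],[0,-0.002,0.004,0.082,0,0,0]]'
python3 -c "
from h import *
go(V+.013*vx-.030*vy+.03*ez,vy)"
```

```text
clock: 15.1
tool_pos: [0.6047, -0.017, 0.0397]
eef_rot: [-0.009, 1.0, 0.001, 0.0]
contact_force: [0.7, -0.5, 0.5]
opening: 0.006
finger_force: 0.0
shift [ 0.0046 -0.0136  0.0097] turn [ 0.002  0.001 -0.004] rows 0.3 0.0 t 15.1 q [ 0.35  1.05 -0.74  1.74  0.98  0.77  0.69]
```

```bash
python3 steer.py '[[0,0.004,-0.004,0,0,0,0],[0,0.004,-0.008,0,0,0,0],[0,0.004,-0.011,0,0,0,0],[0,0.004,-0.014,0,0,0,0],[0,0.004,-0.016,0,0,0,0],[0,0.004,-0.018,0,0,0,0],[0,0.004,-0.02,0,0,0,0],[0,0.004,-0.022,0,0,0,0],[0,0.004,-0.024,0,0,0,0],[0,0.004,-0.024,0,0,0,0]]'
cat >> h.py <<'E'
def pic(n):
    cv2.imwrite(n,np.hstack([viewer.snapshot('side')[120:220,225:325,::-1].repeat(4,0).repeat(4,1),viewer.snapshot('top')[170:270,210:310,::-1].repeat(4,0).repeat(4,1)]))
E
python3 -c "
from h import *
pic('pics/m4.png')"
```

```text
clock: 16.1
tool_pos: [0.6, -0.0416, 0.0379]
eef_rot: [-0.009, 1.0, 0.001, -0.001]
contact_force: [0.3, 0.5, 1.3]
opening: 0.002
finger_force: 0.7
```

View pics/m4.png

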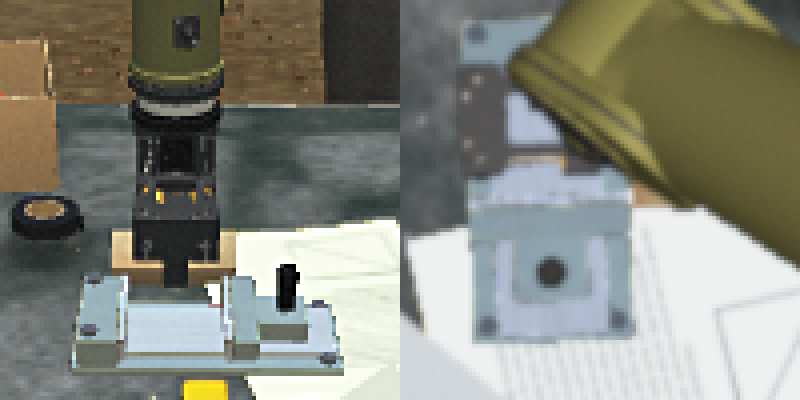

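```bash
python3 steer.py '[[0,0,-0.002,0.003,0,0,0],[0,0,-0.004,0.003,0,0,0],[0,0,-0.006,0.003,0,0,0],[0,0,-0.008,0.003,0,0,0],[0,0,-0.01,0.003,0,0,0],[0,0,-0.01,0.003,0,0,0]]'
python3 -c "
from h import *
s=viewer.snapshot('side')[165:205,245:300].copy()
a=cv2.imread('pics/m4.png')[180:340:4,80:300:4]
print(np.abs(s[:,:,::-1].astype(int)-a).sum(2).mean(1).round())
cv2.imwrite('pics/x.png',s[:,:,::-1])
hsv=cv2.cvtColor(s,cv2.COLOR_RGB2HSV);m=(hsv[...,0]>10)&(hsv[...,0]<22)&(hsv[...,1]>60)
for v in range(0,40):
  if m[v].any(): print(v+165,np.where(m[v])[0][[0,-1]]+245,s[v,10])
"
```

```text
clock: 16.8
tool_pos: [0.6001, -0.0522, 0.0348]
eef_rot: [-0.009, 1.0, 0.0, -0.001]
contact_force: [0.4, 1.7, -0.7]
opening: 0.01
finger_force: 0.4
[ 12.  18.  30.  16.  12.  19.   6.  17.  15.  35.  10.  13.  53.  14.
  10.  10.  13.  17.  14.  33.  73. 108.  23.  27.  23.  48.  24.   5.
   3.   3.   4.   3.   3.   3.   3.   3.   3.   3.   3.   2.]
166 [264 264] [ 99 107 104]
167 [260 277] [ 96 103 102]
168 [272 273] [113 121 120]
169 [264 273] [107 113 111]
177 [283 283] [234 223 179]
178 [280 283] [220 203 149]
179 [253 283] [213 196 146]
180 [253 283] [210 190 142]
181 [253 283] [210 190 141]
182 [253 283] [206 179 131]
183 [253 283] [203 175 129]
184 [253 283] [204 172 129]
185 [253 283] [204 173 123]
186 [253 283] [136 112  80]
187 [253 282] [89 75 51]
188 [254 282] [105  92  74]
189 [258 275] [211 213 204]
```

```bash
python3 -c "
from h import *
def f(th,py):
    th=np.radians(th);w=np.cos(th)*vy+np.sin(th)*ez;t=-np.sin(th)*vy+np.cos(th)*ez;P=V+.013*vx+py*vy
    return [proj('side',P+.062*w+k*t)[0,1].round(1) for k in(0,.035)]
for th in(46,52,58,64,70): print(th,[f(th,p) for p in(-.092,-.1,-.11)])"
```

```text
46 [[np.float64(187.0), np.float64(177.5)], [np.float64(185.9), np.float64(176.5)], [np.float64(184.6), np.float64(175.2)]]
52 [[np.float64(185.3), np.float64(176.2)], [np.float64(184.2), np.float64(175.1)], [np.float64(182.8), np.float64(173.9)]]
58 [[np.float64(183.6), np.float64(175.0)], [np.float64(182.5), np.float64(174.0)], [np.float64(181.2), np.float64(172.8)]]
64 [[np.float64(182.0), np.float64(174.1)], [np.float64(181.0), np.float64(173.1)], [np.float64(179.7), np.float64(171.9)]]
70 [[np.float64(180.6), np.float64(173.4)], [np.float64(179.6), np.float64(172.4)], [np.float64(178.3), np.float64(171.2)]]
```

```bash
cat > chk.py <<'E'
from h import *
s=viewer.snapshot('side')[165:205,245:300].copy()
hsv=cv2.cvtColor(s,cv2.COLOR_RGB2HSV);m=(hsv[...,0]>10)&(hsv[...,0]<22)&(hsv[...,1]>60)
for v in range(4,30): print(v+165,np.where(m[v])[0][[0,-1]]+245 if m[v].any() else '',s[v,10],end='; ')
E
python3 steer.py '[[0,0,-0.002,0,0,0,0],[0,0,-0.004,0,0,0,0],[0,0,-0.006,0,0,0,0],[0,0,-0.008,0,0,0,0],[0,0,-0.009,0,0,0,0],[0,0,-0.009,0,0,0,0]]';python3 chk.py
```

```text
clock: 17.45
tool_pos: [0.6002, -0.0609, 0.0348]
eef_rot: [-0.009, 1.0, 0.0, -0.001]
contact_force: [0.4, 1.1, 0.8]
opening: 0.005
finger_force: 0.4
169  [109 115 113]; 170  [ 99 106 103]; 171  [ 96 102  98]; 172  [108 113 111]; 173  [105 107 110]; 174  [86 96 98]; 175  [105 109 101]; 176 [253 253] [237 223 164]; 177 [253 282] [217 199 147]; 178 [253 283] [214 196 144]; 179 [253 283] [212 192 144]; 180 [253 283] [209 187 141]; 181 [253 283] [205 179 129]; 182 [253 283] [201 173 128]; 183 [253 283] [204 178 130]; 184 [253 283] [202 170 121]; 185 [253 282] [108  90  66]; 186 [253 282] [95 80 57]; 187 [254 282] [85 69 49]; 188  [92 93 86]; 189  [214 218 211]; 190  [161 170 177]; 191  [153 165 173]; 192  [161 172 188]; 193  [243 252 255]; 194  [208 233 249];
```

```bash
python3 steer.py '[[0,0,-0.0015,0,0,0,0],[0,0,-0.003,0,0,0,0],[0,0,-0.0045,0,0,0,0],[0,0,-0.006,0,0,0,0],[0,0,-0.007,0,0,0,0],[0,0,-0.008,0,0,0,0],[0,0,-0.008,0,0,0,0]]';python3 chk.py
```

```text
clock: 18.2
tool_pos: [0.6004, -0.0688, 0.0348]
eef_rot: [-0.009, 1.0, 0.0, -0.001]
contact_force: [0.9, 0.5, 0.7]
opening: 0.005
finger_force: 0.5
169  [108 114 111]; 170  [101 107 105]; 171  [ 97 102  98]; 172  [108 113 111]; 173  [ 96 101 106]; 174  [110 112 105]; 175  [237 222 164]; 176 [253 283] [218 201 150]; 177 [253 283] [213 194 144]; 178 [253 283] [211 190 142]; 179 [253 283] [209 188 139]; 180 [253 283] [206 182 133]; 181 [253 283] [205 178 134]; 182 [253 283] [205 178 132]; 183 [253 283] [211 179 129]; 184 [253 282] [104  88  63]; 185 [253 282] [99 81 60]; 186 [254 282] [90 74 54]; 187  [65 67 60]; 188  [ 97 104 102]; 189  [215 217 211]; 190  [160 170 176]; 191  [152 162 173]; 192  [162 173 190]; 193  [243 251 255]; 194  [207 232 249];
```

```bash
python3 -c "
from h import *
a=cv2.imread('pics/m3.png')[::4,::4][:,:100]
print([ (v+120,a[v,30].tolist()[::-1]) for v in range(54,72)])
s=viewer.snapshot('side')
for u in (254,258,262,276,281): print(u,[(v,int(s[v,u].sum())) for v in range(172,194)])
s=r.get_state();print(s['tool_pos'],proj('side',s['tool_pos']))
np.save('side_now.npy',0)
"
```

```text
[(174, [95, 103, 101]), (175, [91, 98, 98]), (176, [81, 93, 91]), (177, [70, 83, 83]), (178, [128, 129, 115]), (179, [234, 217, 167]), (180, [219, 201, 153]), (181, [216, 196, 149]), (182, [218, 196, 152]), (183, [214, 191, 145]), (184, [209, 182, 136]), (185, [201, 175, 131]), (186, [216, 186, 136]), (187, [221, 183, 130]), (188, [100, 87, 71]), (189, [213, 212, 204]), (190, [158, 169, 177]), (191, [151, 163, 173])]
254 [(172, 333), (173, 320), (174, 328), (175, 633), (176, 583), (177, 572), (178, 556), (179, 551), (180, 525), (181, 514), (182, 520), (183, 529), (184, 254), (185, 239), (186, 212), (187, 188), (188, 250), (189, 476), (190, 518), (191, 503), (192, 505), (193, 562)]
258 [(172, 147), (173, 156), (174, 157), (175, 270), (176, 241), (177, 233), (178, 233), (179, 236), (180, 231), (181, 345), (182, 443), (183, 551), (184, 256), (185, 240), (186, 218), (187, 225), (188, 245), (189, 219), (190, 221), (191, 233), (192, 250), (193, 247)]
262 [(172, 86), (173, 111), (174, 113), (175, 112), (176, 109), (177, 177), (178, 253), (179, 171), (180, 94), (181, 123), (182, 365), (183, 534), (184, 261), (185, 235), (186, 213), (187, 210), (188, 228), (189, 224), (190, 247), (191, 269), (192, 269), (193, 281)]
276 [(172, 93), (173, 104), (174, 105), (175, 108), (176, 119), (177, 235), (178, 256), (179, 162), (180, 91), (181, 119), (182, 356), (183, 541), (184, 263), (185, 236), (186, 190), (187, 393), (188, 765), (189, 765), (190, 765), (191, 517), (192, 117), (193, 202)]
281 [(172, 264), (173, 237), (174, 288), (175, 614), (176, 550), (177, 548), (178, 545), (179, 521), (180, 520), (181, 497), (182, 489), (183, 487), (184, 251), (185, 219), (186, 175), (187, 366), (188, 765), (189, 565), (190, 687), (191, 689), (192, 690), (193, 690)]
[ 0.60038447 -0.06870918  0.03482785] [[268.01149094 186.84047348]]
```

```bash
python3 steer.py '[[0,0,-0.0015,-0.0015,0,0,0],[0,0,-0.003,-0.003,0,0,0],[0,0,-0.0045,-0.0045,0,0,0],[0,0,-0.006,-0.006,0,0,0],[0,0,-0.0075,-0.007,0,0,0],[0,0,-0.009,-0.008,0,0,0],[0,0,-0.009,-0.008,0,0,0]]'
cat > chk.py <<'E'
from h import *
s=viewer.snapshot('side')
for u in (254,282): print(u,[(v,int(s[v,u].sum())) for v in range(168,192)])
E
python3 chk.py
```

```text
clock: 19.0
tool_pos: [0.6006, -0.0783, 0.0429]
eef_rot: [-0.009, 1.0, 0.0, -0.001]
contact_force: [0.2, 0.3, 0.7]
opening: 0.005
finger_force: 0.2
254 [(168, 349), (169, 332), (170, 284), (171, 312), (172, 574), (173, 612), (174, 599), (175, 593), (176, 583), (177, 564), (178, 555), (179, 565), (180, 474), (181, 260), (182, 275), (183, 275), (184, 270), (185, 248), (186, 229), (187, 223), (188, 249), (189, 471), (190, 523), (191, 502)]
282 [(168, 237), (169, 247), (170, 236), (171, 267), (172, 535), (173, 587), (174, 586), (175, 582), (176, 561), (177, 542), (178, 542), (179, 530), (180, 439), (181, 246), (182, 232), (183, 223), (184, 176), (185, 144), (186, 312), (187, 765), (188, 758), (189, 252), (190, 463), (191, 435)]
```

```bash
python3 steer.py '[[0,0,-0.0015,-0.001,0,0,0],[0,0,-0.003,-0.002,0,0,0],[0,0,-0.0045,-0.003,0,0,0],[0,0,-0.006,-0.003,0,0,0],[0,0,-0.006,-0.003,0,0,0]]'
python3 chk.py
```

```text
clock: 19.55
tool_pos: [0.6006, -0.0841, 0.0458]
eef_rot: [-0.009, 1.0, 0.0, -0.001]
contact_force: [0.5, -0.7, -0.0]
opening: 0.007
finger_force: 0.0
254 [(168, 344), (169, 315), (170, 339), (171, 648), (172, 619), (173, 596), (174, 593), (175, 575), (176, 569), (177, 584), (178, 492), (179, 275), (180, 288), (181, 296), (182, 294), (183, 291), (184, 256), (185, 262), (186, 240), (187, 223), (188, 248), (189, 480), (190, 517), (191, 500)]
282 [(168, 241), (169, 231), (170, 288), (171, 625), (172, 589), (173, 604), (174, 572), (175, 562), (176, 556), (177, 546), (178, 461), (179, 269), (180, 256), (181, 231), (182, 224), (183, 195), (184, 182), (185, 169), (186, 318), (187, 765), (188, 757), (189, 248), (190, 461), (191, 428)]
```

```bash
python3 steer.py '[[0,0,0.01,0,0,0,0],[0,0,0.03,0,0,0,0],[0,0,0.03,-0.04,0,0,0],[0.7,0,0.03,-0.09,0,0,0],[0.7,0,0.07,-0.12,0,0,0],[0.7,0,0.12,-0.12,0,0,0],[0.7,0,0.16,-0.12,0,0,0],[0.7,0,0.2,-0.12,0,0,0],[0.7,0,0.2,-0.12,0,0,0]]'
python3 -c "
from h import *
pic('pics/m5.png')"
```

```text
clock: 20.5
tool_pos: [0.5956, 0.126, 0.1675]
eef_rot: [-0.015, 1.0, 0.004, -0.0]
contact_force: [-0.1, -0.0, -0.4]
opening: 0.522
finger_force: 0.0
```

View pics/m5.png

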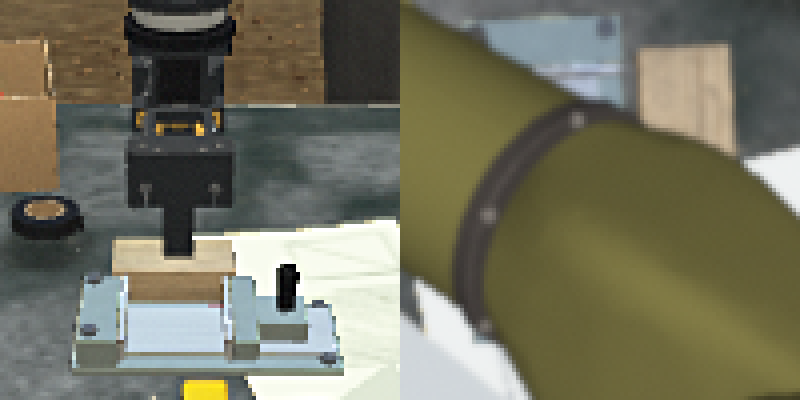

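The block has fallen back flat beside the vise: its top-view left edge is at 638 and right edge at 735, with the far edge at row 45. I'll regrasp it and lean it more steeply, measuring its pose first.

```bash
python3 -c "
from h import *
T=lambda x,y,z=.035:at('top',210+(x-1.5)/4,170+(y-1.5)/4,z)
for p in [(638,50),(730,43),(735,150)]: print(T(p[0]-400,p[1]).round(4))
S=lambda x,y,z=.035:at('side',225+(x-1.5)/4,120+(y-1.5)/4,z)
for p in [(110,240),(234,240),(236,277),(113,277)]: print(S(*p).round(4))
go([.600,-.09,.15],vy)"
```

```text
[ 0.6567 -0.0646  0.035 ]
[ 0.66   -0.1272  0.035 ]
[ 0.587  -0.1279  0.035 ]
[ 0.6599 -0.1222  0.035 ]
[ 0.5461 -0.1254  0.035 ]
[ 0.5454 -0.0551  0.035 ]
[ 0.6532 -0.0519  0.035 ]
shift [ 0.0011 -0.2083  0.0159] turn [ 0.001 -0.002  0.   ] rows 4.2 0.0 t 20.6 q [ 0.18  0.88 -0.85  1.67  0.78  0.97  0.63]
```

```bash
python3 steer.py '[[1,0,-0.045,0,0,0,0],[1,0,-0.09,0,0,0,0],[1,0,-0.135,0,0,0,0],[1,0,-0.18,0,0,0,0],[1,0,-0.213,0.016,0,0,0],[1,0,-0.213,0.016,0,0,0],[1,0,-0.213,0.016,0,0,0],[1,0,-0.213,0.016,0,0,0]]'
python3 -c "
from h import *
go([.602,-.095,.0226],[-.035,1,0])"
```

```text
clock: 21.4
tool_pos: [0.6011, -0.0955, 0.1503]
eef_rot: [-0.01, 1.0, 0.001, -0.001]
contact_force: [-0.0, 0.8, 0.5]
opening: 1.003
finger_force: 0.0
shift [-0.001   0.0002  0.1277] turn [ 0.002 -0.001 -0.015] rows 2.6 0.1 t 21.4 q [ 0.53  0.91 -0.86  1.68  0.82  0.95  0.95]
```

```bash
python3 steer.py '[[1,-0.001,0,0.045,0,0,-0.015],[1,-0.001,0,0.085,0,0,-0.015],[1,-0.001,0,0.11,0,0,-0.015],[1,-0.001,0,0.128,0,0,-0.015],[1,-0.001,0,0.128,0,0,-0.015],[0.3,-0.001,0,0.128,0,0,-0.015],[0.3,-0.001,0,0.128,0,0,-0.015],[0.3,-0.001,0,0.128,0,0,-0.015],[0.3,-0.001,0,0.128,0,0,-0.015],[0.3,-0.001,0,0.128,0,0,-0.015]]' 35
python3 steer.py '[[0.3,0,0,0,0,0,0],[0.3,0,0,0,0,0,0]]'
python3 steer.py '[[0.3,0,0,-0.02,0,0,0],[0.3,0,-0.02,-0.06,0,0,0],[0.3,0,-0.04,-0.1,0,0,0],[0.3,0,-0.045,-0.12,0,0,0],[0.3,0,-0.045,-0.12,0,0,0]]'
python3 -c "
from h import *
p,w,z=lean(50,.015,-.088,.0015)
go(p+[0,-.05,.10],w,z)"
```

```text
clock: 22.4
tool_pos: [0.6028, -0.0965, 0.0231]
eef_rot: [-0.017, 1.0, 0.0, 0.0]
contact_force: [-1.1, -0.7, 6.8]
opening: 0.7
finger_force: 35.0
clock: 22.6
tool_pos: [0.6027, -0.0965, 0.0231]
eef_rot: [-0.017, 1.0, 0.0, 0.0]
contact_force: [-0.3, -0.8, 6.6]
opening: 0.698
finger_force: 35.0
clock: 23.1
tool_pos: [0.6053, -0.143, 0.1447]
eef_rot: [-0.015, 1.0, -0.0, 0.002]
contact_force: [-0.0, 0.3, -1.9]
opening: 0.7
finger_force: 35.0
shift [0.0016 0.007  0.0049] turn [-0.873 -0.     0.01 ] rows 0.2 5.8 t 23.1 q [ 0.6   0.93 -0.85  1.64  0.83  0.96  1.05]
```

```bash
python3 steer.py '[[0.3,0,0.002,0.001,-0.15,0,0],[0.3,0,0.003,0.002,-0.3,0,0],[0.3,0,0.004,0.003,-0.45,0,0],[0.3,0,0.005,0.004,-0.6,0,0.005],[0.3,0,0.006,0.005,-0.75,0,0.01],[0.3,0.001,0.007,0.005,-0.873,0,0.01],[0.3,0.001,0.007,0.005,-0.873,0,0.01],[0.3,0.001,0.007,0.005,-0.873,0,0.01]]'
python3 -c "
from h import *
p,w,z=lean(50,.015,-.088,.0015)
go(p+[0,-.008,.02],w,z)"
```

```text
clock: 23.9
tool_pos: [0.6018, -0.1334, 0.1354]
eef_rot: [-0.01, 0.906, 0.423, -0.009]
contact_force: [-0.4, 0.9, -1.3]
opening: 0.698
finger_force: 35.0
shift [-0.0034 -0.0327  0.0787] turn [ 0.001 -0.008 -0.004] rows 1.7 0.1 t 23.9 q [ 0.97  1.37 -1.24  1.33  0.37  1.21  1.61]
```

```bash
python3 steer.py '[[0.3,-0.002,-0.017,0.04,0,-0.003,0],[0.3,-0.002,-0.033,0.078,0,-0.003,0],[0.3,-0.002,-0.033,0.078,0,-0.003,0],[0.3,-0.002,-0.033,0.078,0,-0.003,0]]'
python3 -c "
from h import *
p,w,z=lean(50,.015,-.088,.0015)
go(p,w,z)"
```

```text
clock: 24.3
tool_pos: [0.6034, -0.0942, 0.0635]
eef_rot: [-0.011, 0.906, 0.423, -0.006]
contact_force: [-0.1, 0.1, 0.2]
opening: 0.699
finger_force: 35.0
shift [-0.0005 -0.0129  0.0214] turn [ 0.    -0.004  0.001] rows 0.5 0.0 t 24.3 q [ 0.93  1.45 -1.19  1.39  0.43  1.07  1.61]
```

```bash
python3 steer.py '[[0.3,0,-0.005,0.008,0,0,0],[0.3,0,-0.009,0.015,0,0,0],[0.3,0,-0.012,0.02,0,0,0],[0.3,0,-0.012,0.02,0,0,0]]'
python3 steer.py '[[0.76,0,0,0,0,0,0],[0.76,0,0,0,0,0,0],[0.76,0,0,0,0,0,0],[0.76,0,0,-0.005,0,0,0],[0.76,0,0,-0.015,0,0,0],[0.76,0,0,-0.03,0,0,0],[0.76,0,0,-0.06,0,0,0],[0.76,0,0,-0.09,0,0,0],[0.76,0,0,-0.09,0,0,0]]'
python3 chk.py
python3 -c "
from h import *
def f(th,py):
    th=np.radians(th);w=np.cos(th)*vy+np.sin(th)*ez;t=-np.sin(th)*vy+np.cos(th)*ez;P=V+.013*vx+py*vy
    return [proj('side',P+.062*w+k*t)[0,1].round(1)+.7 for k in(.035,0)]
for th in(46,50,55,60,65,70,80,90): print(th,[[float(x) for x in f(th,p)] for p in(-.085,-.092,-.1,-.11)])
go([.60,-.17,.25],vy)"
```

```text
clock: 24.7
tool_pos: [0.6029, -0.0883, 0.0392]
eef_rot: [-0.009, 0.906, 0.423, -0.006]
contact_force: [0.1, -0.8, -1.2]
opening: 0.697
finger_force: 35.0
clock: 25.6
tool_pos: [0.6071, -0.1619, 0.1002]
eef_rot: [-0.007, 0.907, 0.422, -0.002]
contact_force: [1.1, 0.0, 0.8]
opening: 0.762
finger_force: 0.0
254 [(168, 348), (169, 327), (170, 301), (171, 291), (172, 336), (173, 330), (174, 303), (175, 293), (176, 258), (177, 248), (178, 466), (179, 629), (180, 583), (181, 566), (182, 561), (183, 547), (184, 543), (185, 539), (186, 542), (187, 445), (188, 238), (189, 464), (190, 518), (191, 500)]
282 [(168, 237), (169, 248), (170, 246), (171, 251), (172, 248), (173, 234), (174, 230), (175, 241), (176, 218), (177, 263), (178, 584), (179, 543), (180, 520), (181, 546), (182, 511), (183, 526), (184, 506), (185, 499), (186, 506), (187, 428), (188, 204), (189, 310), (190, 477), (191, 436)]
46 [[179.1, 188.7], [178.2, 187.7], [177.2, 186.6], [175.89999999999998, 185.29999999999998]]
50 [[178.2, 187.5], [177.29999999999998, 186.5], [176.29999999999998, 185.39999999999998], [175.0, 184.1]]
55 [[177.2, 186.1], [176.29999999999998, 185.1], [175.29999999999998, 184.0], [174.0, 182.7]]
60 [[176.29999999999998, 184.7], [175.39999999999998, 183.79999999999998], [174.39999999999998, 182.7], [173.2, 181.39999999999998]]
65 [[175.6, 183.39999999999998], [174.7, 182.5], [173.7, 181.39999999999998], [172.39999999999998, 180.1]]
70 [[175.0, 182.2], [174.1, 181.29999999999998], [173.1, 180.29999999999998], [171.89999999999998, 179.0]]
80 [[174.2, 180.2], [173.39999999999998, 179.2], [172.39999999999998, 178.2], [171.2, 176.89999999999998]]
90 [[174.1, 178.5], [173.29999999999998, 177.6], [172.29999999999998, 176.6], [171.1, 175.39999999999998]]
shift [ 0.0061  0.1093 -0.1053] turn [ 0.872  0.001 -0.004] rows 3.0 5.8 t 25.65 q [ 0.98  1.42 -1.22  1.27  0.39  1.23  1.67]
```

```bash
python3 steer.py '[[0,0.006,0.04,-0.05,0.15,0,0],[0,0.006,0.08,-0.08,0.3,0,0],[0,0.006,0.109,-0.105,0.45,0,0],[0,0.006,0.109,-0.105,0.6,0,0],[0,0.006,0.109,-0.105,0.75,0,0],[0,0.006,0.109,-0.105,0.872,0,0],[0,0.006,0.109,-0.105,0.872,0,0]]'
python3 -c "
from h import *
go(V+.013*vx-.018*vy+.12*ez,vy)"
```

```text
clock: 26.35
tool_pos: [0.599, -0.1612, 0.2495]
eef_rot: [-0.017, 1.0, 0.001, -0.002]
contact_force: [0.3, 0.2, -0.4]
opening: 0.149
finger_force: 0.0
shift [-0.0065  0.1421  0.1298] turn [ 0.002 -0.003  0.013] rows 3.9 0.1 t 26.35 q [ 0.68  0.83 -0.97  1.54  0.72  1.16  1.17]
```

```bash
python3 steer.py '[[0,-0.003,0.045,0,0,0,0.01],[0,-0.003,0.09,0,0,0,0.01],[0,-0.003,0.13,0.03,0,0,0.01],[0,-0.003,0.146,0.08,0,0,0.01],[0,-0.003,0.146,0.13,0,0,0.01],[0,-0.003,0.146,0.13,0,0,0.01],[0,-0.003,0.146,0.13,0,0,0.01]]'
python3 -c "
from h import *
go(V+.013*vx-.018*vy+.026*ez,vy)"
```

```text
clock: 27.05
tool_pos: [0.5978, -0.0229, 0.1173]
eef_rot: [-0.005, 1.0, 0.002, -0.004]
contact_force: [0.9, -0.2, 0.5]
opening: 0.007
finger_force: 0.0
shift [-0.003   0.0039  0.0913] turn [ 0.003 -0.008 -0.012] rows 1.8 0.1 t 27.05 q [ 0.41  0.95 -0.84  1.72  0.88  0.9   0.77]
```

```bash
python3 steer.py '[[0,-0.002,0.002,0,0,0,0],[0,-0.002,0.002,0.045,0,0,0],[0,-0.002,0.002,0.089,0,0,0],[0,-0.002,0.002,0.089,0,0,0],[0,-0.002,0.002,0.089,0,0,0],[0,-0.002,-0.008,0.089,0,0,0],[0,-0.002,-0.016,0.089,0,0,0],[0,-0.002,-0.016,0.089,0,0,0]]'
python3 chk.py
```

```text
clock: 27.85
tool_pos: [0.6017, -0.0398, 0.0311]
eef_rot: [-0.005, 1.0, 0.0, -0.0]
contact_force: [0.0, 0.2, -0.0]
opening: 0.005
finger_force: 0.1
254 [(168, 348), (169, 329), (170, 306), (171, 300), (172, 338), (173, 329), (174, 303), (175, 291), (176, 262), (177, 374), (178, 640), (179, 595), (180, 568), (181, 573), (182, 556), (183, 549), (184, 537), (185, 546), (186, 469), (187, 226), (188, 257), (189, 470), (190, 526), (191, 501)]
282 [(168, 237), (169, 247), (170, 243), (171, 235), (172, 244), (173, 239), (174, 231), (175, 231), (176, 218), (177, 346), (178, 577), (179, 529), (180, 547), (181, 505), (182, 521), (183, 504), (184, 504), (185, 513), (186, 490), (187, 222), (188, 234), (189, 307), (190, 482), (191, 439)]
```

```bash
python3 steer.py '[[0,0,-0.002,-0.0016,0,0,0],[0,0,-0.004,-0.0032,0,0,0],[0,0,-0.006,-0.0046,0,0,0],[0,0,-0.008,-0.006,0,0,0],[0,0,-0.01,-0.0072,0,0,0],[0,0,-0.012,-0.0082,0,0,0],[0,0,-0.014,-0.0092,0,0,0],[0,0,-0.016,-0.01,0,0,0],[0,0,-0.016,-0.01,0,0,0]]'
python3 chk.py
```

```text
clock: 28.8
tool_pos: [0.6006, -0.0542, 0.0393]
eef_rot: [-0.006, 1.0, 0.001, -0.002]
contact_force: [-0.2, 0.2, -0.5]
opening: 0.001
finger_force: 0.0
254 [(168, 351), (169, 331), (170, 303), (171, 289), (172, 340), (173, 496), (174, 628), (175, 606), (176, 594), (177, 584), (178, 584), (179, 587), (180, 342), (181, 325), (182, 302), (183, 335), (184, 298), (185, 337), (186, 322), (187, 267), (188, 274), (189, 477), (190, 520), (191, 495)]
282 [(168, 235), (169, 245), (170, 251), (171, 239), (172, 249), (173, 439), (174, 590), (175, 586), (176, 562), (177, 540), (178, 543), (179, 534), (180, 338), (181, 317), (182, 317), (183, 304), (184, 307), (185, 316), (186, 280), (187, 280), (188, 267), (189, 309), (190, 476), (191, 437)]
```

```bash
python3 steer.py '[[0,0,0,0,0,0,0],[0,0,0,0,0,0,0]]'; python3 chk.py|cut -c1-400
```

```text
clock: 29.05
tool_pos: [0.6006, -0.0534, 0.0393]
eef_rot: [-0.006, 1.0, 0.001, -0.002]
contact_force: [-0.8, -0.3, 0.4]
opening: 0.005
finger_force: 0.0
254 [(168, 349), (169, 330), (170, 298), (171, 303), (172, 487), (173, 630), (174, 600), (175, 597), (176, 594), (177, 464), (178, 363), (179, 363), (180, 362), (181, 367), (182, 337), (183, 351), (184, 370), (185, 346), (186, 303), (187, 281), (188, 308), (189, 484), (190, 527), (191, 499)]
282 [(168, 232), (169, 253), (170, 248), (171, 238), (172, 356), (173, 619), (174, 586), (175, 561), (176, 555), (177, 482), (178, 344), (179, 349), (180, 350), (181, 334), (182, 339), (183, 354), (184, 348), (185, 307), (186, 313), (187, 311), (188, 300), (189, 317), (190, 476), (191, 436)]
```

```bash
python3 steer.py '[[0,0,0,0,0,0,0],[0,0,0,0,0,0,0],[0,0,0,0,0,0,0]]'; python3 chk.py|cut -c1-300
```

```text
clock: 29.4
tool_pos: [0.6006, -0.0535, 0.0394]
eef_rot: [-0.006, 1.0, 0.001, -0.002]
contact_force: [-0.1, -0.4, 0.5]
opening: 0.007
finger_force: 0.0
254 [(168, 347), (169, 333), (170, 299), (171, 295), (172, 424), (173, 624), (174, 612), (175, 600), (176, 555), (177, 341), (178, 390), (179, 368), (180, 378), (181, 372), (182, 346), (183, 392), (184, 383), (185, 345), (186, 309), (187, 301), (188, 323), (189, 481), (190, 519), (191, 494)]
282 [(168, 240), (169, 245), (170, 240), (171, 238), (172, 357), (173, 615), (174, 573), (175, 565), (176, 544), (177, 358), (178, 386), (179, 375), (180, 368), (181, 356), (182, 371), (183, 377), (184, 361), (185, 319), (186, 328), (187, 324), (188, 319), (189, 315), (190, 474), (191, 435)]
```

The side-camera profile shows the upper face 4.4 px high, which matches an upright block. I'll retract and grasp it from above.

```bash
python3 steer.py '[[0,0,0.012,0,0,0,0],[0,0,0.02,0,0,0,0],[0,0,0.02,-0.03,0,0,0],[0,0,0.02,-0.07,0,0,0],[0.8,0,0.02,-0.1,0,0,0],[0.8,0,0.02,-0.1,0,0,0]]'
python3 chk.py|cut -c1-170
python3 -c "
from h import *
go(V+.013*vx-.1175*vy+.13*ez,vy)"
```

```text
clock: 30.05
tool_pos: [0.6034, -0.0312, 0.1438]
eef_rot: [-0.007, 1.0, 0.002, 0.002]
contact_force: [0.8, -0.1, -0.4]
opening: 0.164
finger_force: 0.0
254 [(168, 349), (169, 331), (170, 298), (171, 294), (172, 430), (173, 627), (174, 608), (175, 601), (176, 558), (177, 337), (178, 393), (179, 362), (180, 379), (181, 374
282 [(168, 233), (169, 252), (170, 243), (171, 239), (172, 362), (173, 614), (174, 576), (175, 559), (176, 545), (177, 356), (178, 383), (179, 373), (180, 366), (181, 351
shift [ 0.0009 -0.0861  0.0112] turn [ 0.003  0.    -0.008] rows 1.7 0.1 t 30.1 q [ 0.43  0.92 -0.86  1.7   0.84  0.93  0.82]
```

```bash
python3 steer.py '[[0.8,0,-0.04,0,0,0,-0.005],[0.8,0,-0.08,0,0,0,-0.008],[0.8,0,-0.087,0,0,0,-0.008],[0.8,0,-0.087,0,0,0,-0.008],[0.8,0,-0.087,0,0,0,-0.008],[0.8,0,-0.087,0.01,0,0,-0.008]]'
python3 -c "
from h import *
s=viewer.snapshot('top');hsv=cv2.cvtColor(s,cv2.COLOR_RGB2HSV)
cv2.imwrite('pics/t6.png',s[:,:,::-1])
m=((hsv[...,0]>10)&(hsv[...,0]<22)&(hsv[...,1]>60)&(hsv[...,2]>120)).astype(np.uint8);m=m[165:235,262:310]
print([(v+165,(np.where(m[v])[0][[0,-1]]+262).tolist(),int(m[v].sum())) for v in range(70) if m[v].sum()>3])
go(V+.013*vx-.1175*vy+.030*ez,vy)"
```

```text
clock: 30.7
tool_pos: [0.6027, -0.118, 0.1299]
eef_rot: [-0.012, 1.0, 0.002, -0.001]
contact_force: [0.1, 0.4, -0.7]
opening: 0.753
finger_force: 0.0
[(196, [282, 285], 4), (206, [283, 295], 5), (208, [283, 294], 5), (210, [283, 295], 5), (211, [283, 295], 5), (212, [284, 294], 4), (220, [284, 294], 7), (221, [284, 291], 8)]
shift [-0.0016  0.0001  0.0975] turn [ 0.003 -0.005  0.002] rows 2.0 0.0 t 30.75 q [ 0.57  0.95 -0.86  1.67  0.86  0.94  0.97]
```

```bash
python3 steer.py '[[0.8,0,0.003,0.045,0,0,0],[0.8,0,0.003,0.08,0,0,0],[0.8,0,0.003,0.0975,0,0,0],[0.8,0,0.003,0.0975,0,0,0],[0.8,0,0.003,0.0975,0,0,0],[0.2,0,0.003,0.0975,0,0,0],[0.2,0,0.003,0.0975,0,0,0],[0.2,0,0.003,0.0975,0,0,0],[0.2,0,0.003,0.0975,0,0,0],[0.2,0,0.003,0.0975,0,0,0]]' 30
python3 steer.py '[[0.2,0,0,0,0,0,0],[0.2,0,0,0,0,0,0],[0.2,0,0,0,0,0,0]]'
```

```text
clock: 31.75
tool_pos: [0.6016, -0.1172, 0.0322]
eef_rot: [-0.01, 1.0, 0.001, -0.002]
contact_force: [-0.7, 0.6, 2.9]
opening: 0.396
finger_force: 30.0
clock: 32.05
tool_pos: [0.6017, -0.1172, 0.0322]
eef_rot: [-0.01, 1.0, 0.001, -0.002]
contact_force: [-0.9, 1.3, 5.5]
opening: 0.393
finger_force: 30.0
```

```bash
python3 steer.py '[[0.2,0,0,-0.02,0,0,0],[0.2,0,0,-0.06,0,0,0],[0.2,0,0,-0.09,0,0,0.1],[0.2,0,0,-0.1,0,0,0.25],[0.2,0,0.01,-0.1,0,0,0.4],[0.2,0,0.02,-0.1,0,0,0.55],[0.2,0,0.03,-0.1,0,0,0.7],[0.2,0,0.04,-0.1,0,0,0.85],[0.2,0,0.06,-0.1,0,0,1.0],[0.2,0,0.08,-0.1,0,0,1.15]]'
python3 steer.py '[[0.2,0,0,0,0,0,0],[0.2,0,0,0,0,0,0]]'
python3 -c "
from h import *
go(V+.029*vx+0*vy+.135*ez,vx)"
```

```text
clock: 33.05
tool_pos: [0.5999, -0.0377, 0.1326]
eef_rot: [0.538, 0.843, -0.0, -0.002]
contact_force: [0.3, 0.5, -1.5]
opening: 0.394
finger_force: 30.0
clock: 33.25
tool_pos: [0.6, -0.038, 0.1324]
eef_rot: [0.534, 0.846, -0.001, -0.002]
contact_force: [-0.9, -1.0, -1.4]
opening: 0.397
finger_force: 30.0
shift [ 0.0273  0.0303 -0.0026] turn [-0.004 -0.002  0.423] rows 0.8 2.8 t 33.25 q [ 0.3   0.85 -0.57  1.72  0.62  0.77 -0.13]
```

```bash
python3 steer.py '[[0.2,0.01,0.01,0,0,0,0.15],[0.2,0.02,0.02,0,0,0,0.3],[0.2,0.027,0.03,0,0,0,0.423],[0.2,0.027,0.03,0,0,0,0.423],[0.2,0.027,0.03,0,0,0,0.423]]'
python3 -c "
from h import *
pic('pics/m7.png')
s=r.get_state();M=R.from_quat(s['eef_rot']).as_matrix();p=s['tool_pos'];print(p)
# block predicted top corners (top at tcp z +.03), tool x along length
for a in(-.055,.055):
  for b in(-.0175,.0175):
    X=p+M@np.array([a,b,-.030]); print(a,b,X.round(3),((proj('top',X)-[210,170])*4+[400,0]).round(),((proj('side',X)-[225,120])*4).round())
for c,X in [('fixedtop',V+.055*vx+k*.055*vy+.036*ez) for k in(-1,1)]: print(c,((proj('top',X)-[210,170])*4+[400,0]).round(),((proj('side',X)-[225,120])*4).round())
go(V+.029*vx+0*vy+.135*ez,vx)"
```

```text
clock: 33.75
tool_pos: [0.6153, -0.0023, 0.1317]
eef_rot: [0.7, 0.715, -0.002, -0.002]
contact_force: [-1.5, -0.3, -0.5]
opening: 0.401
finger_force: 30.0
[ 0.61518034 -0.00263795  0.13166379]
-0.055 -0.0175 [ 0.599 -0.058  0.162] [[639. 111.]] [[174. 141.]]
-0.055 0.0175 [ 0.634 -0.057  0.162] [[636.  53.]] [[133. 141.]]
0.055 -0.0175 [0.597 0.052 0.162] [[456. 119.]] [[174. 198.]]
0.055 0.0175 [0.632 0.053 0.162] [[454.  61.]] [[129. 198.]]
fixedtop [[623.  69.]] [[123. 273.]]
fixedtop [[460.  76.]] [[120. 338.]]
shift [ 0.0023  0.0005 -0.0033] turn [-0.005 -0.001 -0.003] rows 0.1 0.0 t 33.85 q [ 0.18  0.85 -0.46  1.67  0.5   0.75 -0.5 ]
```

View pics/m7.png

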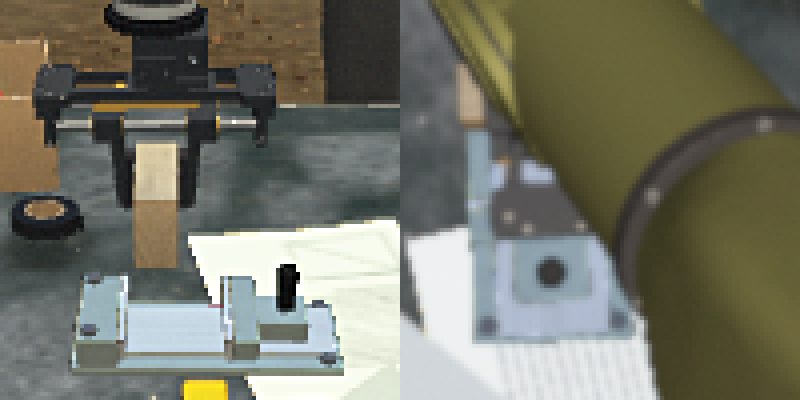

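The block is held upright above the jaw gap. Its end face is at (133-180, 200-267) in the side half, with the fixed jaw's face at about x=120-128 and the loose jaw at 222. I'm lowering it.

```bash
python3 steer.py '[[0.2,0.002,0.001,0.03,0,0,0],[0.2,0.002,0.001,0.055,0,0,0],[0.2,0.002,0.001,0.07,0,0,0],[0.2,0.002,0.001,0.078,0,0,0],[0.2,0.002,0.001,0.082,0,0,0],[0.2,0.002,0.001,0.082,0,0,0],[0.2,0.002,0.001,0.084,0,0,0],[0.2,0.002,0.001,0.084,0,0,0]]'
```

```text
clock: 34.65
tool_pos: [0.6168, 0.0017, 0.0485]
eef_rot: [0.701, 0.714, -0.0, -0.002]
contact_force: [-0.3, 0.4, -0.3]
opening: 0.391
finger_force: 30.0
```

```bash
python3 steer.py '[[0.2,0,0,0.001,0,0,0],[0.2,0,0,0.002,0,0,0],[0.2,0,0,0.0025,0,0,0],[0.2,0,0,0.0025,0,0,0]]'
python3 steer.py '[[0.2,0,0.001,0,0,0,0],[0.2,0,0.002,0,0,0,0],[0.2,0,0.003,0,0,0,0],[0.2,0,0.004,0,0,0,0],[0.2,0,0.005,0,0,0,0],[0.2,0,0.005,0,0,0,0]]'
```

```text
clock: 35.05
tool_pos: [0.6166, 0.0017, 0.0462]
eef_rot: [0.701, 0.714, -0.001, -0.002]
contact_force: [-2.3, -0.7, 5.3]
opening: 0.394
finger_force: 30.0
clock: 35.65
tool_pos: [0.617, 0.0016, 0.0463]
eef_rot: [0.7, 0.714, -0.004, -0.004]
contact_force: [-10.8, 0.4, 15.6]
opening: 0.396
finger_force: 30.0
```

```bash
python3 steer.py '[[0.2,0,-0.003,-0.002,0,0,0],[0.2,0,-0.003,-0.002,0,0,0],[0.55,0,-0.003,-0.002,0,0,0],[0.55,0,-0.003,-0.002,0,0,0],[0.7,0,-0.003,-0.002,0,0,0],[0.7,0,-0.003,-0.002,0,0,0],[0.7,0,-0.003,-0.03,0,0,0],[0.7,0,-0.003,-0.07,0,0,0],[0,0,-0.003,-0.1,0,0,0],[0,0,-0.003,-0.1,0,0,0]]'
python3 -c "
from h import *
s=viewer.snapshot('side')
for v in (182,186,190,194,196,198,200,202): print(v,[(u,s[v,u].tolist()) for u in range(252,288,1)] if v==198 else '')
cv2.imwrite('pics/s8.png',cv2.resize(s[160:220,235:325,::-1],None,fx=8,fy=8,interpolation=cv2.INTER_CUBIC))
# knob
K=at('top',215+(137.5)/4.2-.5,160+(327.5)/4.2-.5,.074);print(K)
go([K[0]-.045,K[1],.135],vx)"
```

```text
clock: 36.65
tool_pos: [0.6218, 0.0022, 0.1497]
eef_rot: [0.701, 0.713, 0.003, 0.0]
contact_force: [1.2, 0.3, 0.5]
opening: 0.541
finger_force: 0.0
182 
186 
190 
194 
196 
198 [(252, [156, 183, 188]), (253, [154, 182, 198]), (254, [155, 160, 122]), (255, [209, 228, 247]), (256, [155, 165, 162]), (257, [167, 166, 165]), (258, [161, 133, 94]), (259, [154, 128, 89]), (260, [151, 127, 91]), (261, [147, 124, 88]), (262, [152, 128, 91]), (263, [158, 133, 96]), (264, [153, 129, 92]), (265, [152, 128, 93]), (266, [145, 121, 88]), (267, [144, 116, 77]), (268, [170, 166, 159]), (269, [207, 227, 243]), (270, [206, 223, 236]), (271, [203, 220, 232]), (272, [202, 220, 230]), (273, [203, 221, 231]), (274, [203, 221, 231]), (275, [202, 219, 231]), (276, [201, 220, 231]), (277, [201, 218, 231]), (278, [204, 222, 234]), (279, [208, 228, 239]), (280, [136, 145, 152]), (281, [211, 234, 246]), (282, [148, 161, 181]), (283, [148, 166, 164]), (284, [153, 177, 185]), (285, [154, 180, 188]), (286, [154, 179, 187]), (287, [151, 177, 187])]
200 
202 
[ 0.507697   -0.00168589  0.074     ]
shift [-0.0006 -0.1576  0.0123] turn [ 0.001 -0.002 -0.004] rows 3.2 0.0 t 36.7 q [ 0.18  0.83 -0.47  1.65  0.49  0.78 -0.5 ]
```

```bash
python3 steer.py '[[0,0,-0.045,0,0,0,0],[0,0,-0.09,0,0,0,0],[0,0,-0.135,0,0,0,0],[0,-0.001,-0.158,0.01,0,0,0],[0,-0.001,-0.158,0.01,0,0,0],[0,-0.001,-0.158,0.01,0,0,0],[0,-0.001,-0.158,0.05,0,0,0],[0,-0.001,-0.158,0.09,0,0,0],[0,-0.001,-0.158,0.1,0,0,0],[0,-0.001,-0.158,0.1,0,0,0]]'
python3 -c "
from h import *
go([.47,-.0025,.048],vx)"
```

```text
clock: 37.7
tool_pos: [0.4614, -0.0017, 0.0439]
eef_rot: [0.7, 0.714, -0.001, -0.002]
contact_force: [0.0, 0.4, 0.5]
opening: 0.002
finger_force: 0.0
shift [-0.001   0.0086 -0.0041] turn [-0.005 -0.002 -0.003] rows 0.2 0.0 t 37.7 q [-0.01  0.86 -0.14  2.18  0.75  0.15 -0.82]
```

```bash
python3 steer.py '[[0,0,0.005,-0.003,0,0,0],[0,0,0.01,-0.003,0,0,0],[0,0,0.015,-0.003,0,0,0],[0,0,0.02,-0.003,0,0,0],[0,0,0.025,-0.003,0,0,0],[0,0,0.03,-0.003,0,0,0],[0,0,0.035,-0.003,0,0,0],[0,0,0.04,-0.003,0,0,0],[0,0,0.045,-0.003,0,0,0],[0,0,0.05,-0.003,0,0,0]]'
python3 steer.py '[[0,0,0.003,0,0,0,0],[0,0,0.006,0,0,0,0],[0,0,0.009,0,0,0,0],[0,0,0.012,0,0,0,0],[0,0,0.012,0,0,0,0]]'
cat > chk2.py <<'E'
from h import *
s=viewer.snapshot('side').astype(int);t=viewer.snapshot('top').astype(int)
print('side198',[(u,int(s[198,u,0]-s[198,u,2])) for u in range(253,284)])
print('top',[(v,(t[v,236]).tolist()) for v in range(184,216)])
E
python3 chk2.py
```

```text
clock: 38.7
tool_pos: [0.5106, -0.0015, 0.0488]
eef_rot: [0.701, 0.713, -0.001, -0.002]
contact_force: [-4.5, -0.3, 4.7]
opening: 0.003
finger_force: 2.4
clock: 39.2
tool_pos: [0.5232, -0.0011, 0.0488]
eef_rot: [0.701, 0.713, -0.0, -0.002]
contact_force: [-2.8, -0.6, 2.3]
opening: 0.009
finger_force: 1.3
side198 [(253, -44), (254, 33), (255, -39), (256, -9), (257, 2), (258, 65), (259, 66), (260, 58), (261, 60), (262, 62), (263, 62), (264, 61), (265, 59), (266, 57), (267, 61), (268, 59), (269, -39), (270, 22), (271, -40), (272, -33), (273, -33), (274, -32), (275, -36), (276, -14), (277, -35), (278, -36), (279, -32), (280, -34), (281, -35), (282, -35), (283, -28)]
top [(184, [138, 157, 169]), (185, [135, 153, 164]), (186, [135, 151, 163]), (187, [162, 176, 196]), (188, [174, 178, 189]), (189, [182, 171, 161]), (190, [177, 161, 140]), (191, [147, 135, 117]), (192, [106, 99, 92]), (193, [85, 82, 81]), (194, [82, 80, 80]), (195, [93, 90, 88]), (196, [119, 113, 110]), (197, [112, 108, 104]), (198, [94, 91, 90]), (199, [88, 86, 85]), (200, [87, 86, 84]), (201, [87, 85, 84]), (202, [84, 83, 82]), (203, [80, 79, 77]), (204, [80, 79, 75]), (205, [84, 83, 71]), (206, [80, 77, 54]), (207, [82, 78, 47]), (208, [90, 85, 50]), (209, [96, 91, 52]), (210, [101, 96, 55]), (211, [107, 101, 59]), (212, [103, 97, 55]), (213, [89, 85, 49]), (214, [73, 69, 40]), (215, [67, 62, 36])]
```

```bash
python3 steer.py '[[0,0,0.0015,0,0,0,0],[0,0,0.003,0,0,0,0],[0,0,0.0045,0,0,0,0],[0,0,0.0045,0,0,0,0]]'; python3 steer.py '[[0,0,0.001,0,0,0,0],[0,0,0.002,0,0,0,0],[0,0,0.002,0,0,0,0]]'; python3 chk2.py | head -1
```

```text
clock: 39.7
tool_pos: [0.5264, -0.0011, 0.0487]
eef_rot: [0.701, 0.714, -0.001, -0.002]
contact_force: [-4.4, -0.8, 5.4]
opening: 0.002
finger_force: 2.5
clock: 40.0
tool_pos: [0.5285, -0.001, 0.0487]
eef_rot: [0.701, 0.714, -0.001, -0.002]
contact_force: [-4.5, -0.8, 4.6]
opening: 0.005
finger_force: 2.5
side198 [(253, -43), (254, 33), (255, -45), (256, 30), (257, 66), (258, 62), (259, 61), (260, 62), (261, 61), (262, 58), (263, 62), (264, 59), (265, 60), (266, 71), (267, -9), (268, -38), (269, -15), (270, -32), (271, -31), (272, -32), (273, -35), (274, -36), (275, -21), (276, -34), (277, -33), (278, -32), (279, -34), (280, -35), (281, -37), (282, -27), (283, -36)]
```

Block is sliding; I'll continue until the force rises.

```bash
python3 steer.py '[[0,0,0.001,0,0,0,0],[0,0,0.002,0,0,0,0],[0,0,0.002,0,0,0,0]]'; python3 steer.py '[[0,0,0.001,0,0,0,0],[0,0,0.002,0,0,0,0],[0,0,0.002,0,0,0,0]]'; python3 chk2.py | head -1
```

```text
clock: 40.4
tool_pos: [0.5289, -0.001, 0.0487]
eef_rot: [0.701, 0.714, -0.002, -0.003]
contact_force: [-9.7, -0.4, 6.7]
opening: 0.006
finger_force: 4.5
clock: 40.7
tool_pos: [0.5289, -0.0011, 0.0487]
eef_rot: [0.7, 0.714, -0.004, -0.004]
contact_force: [-12.0, -0.6, 10.1]
opening: 0.008
finger_force: 6.5
side198 [(253, -44), (254, 34), (255, -45), (256, 52), (257, 68), (258, 61), (259, 60), (260, 62), (261, 61), (262, 61), (263, 60), (264, 58), (265, 60), (266, 72), (267, -41), (268, -32), (269, -21), (270, -32), (271, -33), (272, -31), (273, -34), (274, -34), (275, -35), (276, -35), (277, -34), (278, -32), (279, -34), (280, -37), (281, -35), (282, -27), (283, -37)]
```

Clamped: the force rose to 12 N with no travel. I'll back off and check numerically.

```bash
python3 steer.py '[[0,0,-0.01,0,0,0,0],[0,0,-0.03,0,0,0,0],[0,0,-0.04,-0.04,0,0,0],[0,0,-0.05,-0.09,0,0,0],[0,0,-0.08,-0.13,0,0,0],[0,0.05,-0.1,-0.15,0,0,0],[0,0.1,-0.1,-0.15,0,0,0],[0,0.15,-0.1,-0.15,0,0,0],[0,0.2,-0.1,-0.15,0,0,0],[0,0.2,-0.1,-0.15,0,0,0]]'
python3 - <<'E'
from h import *
def mask(n,box,lo,hi):
    s=viewer.snapshot(n);h=cv2.cvtColor(s,cv2.COLOR_RGB2HSV);m=np.zeros(h.shape[:2],np.uint8);u0,u1,v0,v1=box
    m[v0:v1,u0:u1]=cv2.inRange(h,lo,hi)[v0:v1,u0:u1]
    k,l,st,c=cv2.connectedComponentsWithStats(m);i=1+st[1:,4].argmax();q=np.argwhere(l==i)[:,::-1].astype(np.float32)
    return cv2.minAreaRect(q),st[i]
oak=((9,35,60),(24,255,255));yel=((20,170,80),(32,255,255))
print('oak top',mask('top',(215,285,165,225),*oak)); print('oak side',mask('side',(245,290,160,206),*oak))
print('tape top',mask('top',(150,215,170,230),*yel)); print('tape side',mask('side',(255,300,200,260),*yel))
for x in(.0375,):
  C=[V+(x+a)*vx+b*vy+.076*ez for a in(-.0175,.0175) for b in(-.055,.055)]
  print(proj('top',C).round(1).tolist(),proj('side',C).round(1).tolist())
  B=[V+(x+a)*vx+.055*vy+.014*ez for a in(-.0175,.0175)];print('bottom near side',proj('side',B).round(1).tolist())
t=viewer.snapshot('top').astype(int)
print('knob col', [(v,int(t[v,246:250].sum(1).min())) for v in range(205,245)])
E
```

```text
clock: 41.8
tool_pos: [0.4312, 0.2071, 0.201]
eef_rot: [0.697, 0.717, 0.005, -0.004]
contact_force: [0.1, -0.3, -0.2]
opening: 0.002
finger_force: 0.0
oak top (((245.4095458984375, 193.59954833984375), (14.650066375732422, 42.90376663208008), 87.27368927001953), array([224, 186,  44,  16, 607], dtype=int32))
oak side (((261.0, 192.0), (14.0, 26.0), -0.0), array([254, 179,  15,  27, 293], dtype=int32))
tape top (((181.5, 214.0), (14.0, 27.0), 90.0), array([168, 207,  28,  15, 375], dtype=int32))
tape side (((276.11767578125, 228.52943420410156), (11.415637016296387, 27.39752769470215), 2.726310968399048), array([270, 215,  13,  28, 310], dtype=int32))
[[267.0, 198.3], [224.8, 200.2], [266.3, 185.0], [224.3, 186.9]] [[265.8, 178.2], [265.7, 193.9], [255.7, 178.1], [254.7, 193.9]]
bottom near side [[265.6, 210.4], [255.0, 210.3]]
knob col [(205, 460), (206, 464), (207, 464), (208, 463), (209, 465), (210, 466), (211, 466), (212, 477), (213, 483), (214, 482), (215, 444), (216, 303), (217, 186), (218, 165), (219, 172), (220, 167), (221, 159), (222, 153), (223, 269), (224, 417), (225, 470), (226, 454), (227, 434), (228, 523), (229, 562), (230, 564), (231, 565), (232, 565), (233, 565), (234, 564), (235, 563), (236, 561), (237, 561), (238, 558), (239, 562), (240, 561), (241, 559), (242, 559), (243, 558), (244, 559)]
```

```bash
python3 -c "
from plant import r, viewer
print(r.finish_job())"
```

```text
the job is handed in; nothing more can be done
None
```

I handed the job in at about 42 s of the 72 s, but the result was not reported back, so I can't confirm it passed: by my camera and force checks, the tape measure stands upright about 175 mm from the vise's middle, the oak block is on its long narrow edge against the fixed jaw, and the loose jaw is snug against the block (push force rose to 12 N with no further travel); on the first try the block fell back flat, so I regrasped it.

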